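Regrip a culture tube on the slant stand and pack it in its case

ROBOT

A 7-joint arm with a two-finger parallel gripper is mounted at the origin on the work surface. World frame = base frame: x ahead of the robot, y to its left, z up, the work surface at z = 0. Lengths are in mm, angles in rad, forces in N, time in s.
With the tool pointing down it reaches from about 400 to 750 mm from the base axis. Payload 19.5 kg.
Tool frame: the origin (TCP) lies on the centre line of the jaws, within the pads' length; the fingertips stand manip.tips_ahead ahead of it and the grasp point (between the pads) lies 3 mm ahead of it (manip.tips_ahead is the distance from the TCP to the fingertips, in mm); z points along the fingers, y is the line along which they close (so a half turn about z gives the same grasp; the last joint's range is limited). The gripper opens to 85 mm and grips with 20 to 120 N. Pads are 22 mm wide; open, the fingers measure 114 mm over their backs; the gripper's body (76 mm by 85 mm) begins 54 mm behind the grasp point. The pads swing forward as they close: fully open they stand 13 mm farther back than shut.
Start: joints at [-1.191, 0.707, -0.028, 1.485, 0.022, 0.951, -0.075], TCP at [235.393, 524.583, 253.268] pointing down, gripper open.
Joint ranges: [-2.71, 2.71], [-0.32, 2.16], [-1.57, 1.52], [0, 2.45], [-1.46, 4.6], [0, 2.02], [-2.83, 2.83]. Speed limits (rad/s): [1.89, 1.89, 2.57, 2.57, 3.01, 3.01, 3.01].

INTERFACE

Orientations are given as a rotation vector (axis times angle).
In Python, from station import observe, eyes, job, finder, manip gives the robot as it stands. The module is installed in compiled form; this text tells all that it offers.
- The arm moves only by the tool carry_out, never from a script. Its argument "deltas" is a list of rows, each an object of numbers: "tx", "ty", "tz": the shift along the tool's x, y, z normalised to -1 to 1, where 1 is 30 mm; "ax", "ay", "az": the turn, a rotation vector about the tool's x, y, z normalised to -1 to 1, where 1 is 0.08 rad; "claw": the gripper's target within -1 to 1 (fully open at 1, half-way at 0, shut at -1). A call has 1 to 10 rows; each row shifts and turns the commanded pose from where the row before left it, along the tool's axes as they then stand; what a row does not reach is not made up. A row lasts 1/10 s, in which the tool goes at most 50 mm and 8.59 degrees, less where a joint would pass 70% of its speed; a pose out of reach is approached as far as the arm can. A call with a number of a shift or a turn outside -1 to 1 is refused whole. A call with a gripper value outside its range is refused whole. The fingers move at their own pace and stop on an object; "grip_force" is the grip in N (left out, the last holds). Time passes only in rows, so rows that do not move let the fingers close. It gives the time, the measured TCP pose, the force, the opening and the grip force at its end, in the units of the state.
- observe(): the state, without advancing time (a new reading comes with each control period).
- eyes.capture(name): name is "scene" or "side" or "wrist"; returns a dict with "pixels" (480x640x3 uint8, red, green, blue), "intrinsics" (3x3 intrinsics, pixels), "world_from_camera" (4x4, takes a point from camera to world coordinates). Camera axes: x right, y up, looking along -z (the intrinsics and any distortion apply to the point x, -y, -z); pixel columns grow to the right and rows downward; lengths in mm; the calibration is good to about 2 mm. The wrist camera is an equidistant fisheye: a pixel r from the principal point sees the ray r / f radians off the axis. A picture is of the moment at which its call begins. There is no depth.
- job.finish_job(): hands the job in; it is judged then, once.
Trained networks look in a picture, given as the dict that the camera call returned (one of the last four; its "shot" number tells which), for a name from the list of things; names that differ only in an ending like _2 or _b are one class to them, and where a whole thing is asked for, a point or a joint stands for the part that bears it (a point fixed in the world has none). Each returns a list of dicts, best first, with "confidence" (0 to 1); they miss things now and then, are a little off and sometimes report something else, mostly with a low value. They report only what shows in the picture. A call takes as long as a camera call. They do not tell look-alikes from the thing itself.
- finder.cut_out(label, picture): "mask" (480x640 bool, what is visible of it) and "bbox" ([left, top, right, bottom] in pixels, round what is visible of it).
- finder.spot_point(label, picture): "pixel" ([row, column] in pixels: a listed point, or the origin of a listed thing).
The state is a dict: "t": time; "joint_pos": joint angles; "dq": joint speeds; "joint_torque": joint torques, N m; "tcp_pos": TCP position; "eef_rot": TCP orientation; "force": force on the tool from outside, world axes, zero at the start; "torque": the same for the moment, N m; "width": finger opening in mm; "grasp_force": force on a finger pad.
Only numpy, scipy, OpenCV 4.12 (cv2) and the standard library are available. Lean on these libraries where they do the work, as an engineer would, in place of code of your own. Each camera call takes 0.05 s, during which the arm holds its last target. There are 200 camera calls.

TASK

Take the long tube out of the rack and lay it, cap end up, on the slant stand with its foot against the stop; let go of it there and lift it off again with a new grip across its middle. Lay it down flat and centred on the two V supports inside the hinged case, whose lid you must open beforehand, then lower the lid until it is fully closed. Never drop the tube or let it lie on the bench, and leave the short tubes, the wash bottle and the burner where they stand.

Things in the scene. Friction and masses are not known exactly. Their poses are not given: they have to be found in the camera images.
- tube: The long capped tube, the tallest of three in the rack: white plastic, straight, 16 mm diameter, 150 mm long in all, the top 26 mm being a blue cap of 21 mm diameter. About 30 g (it varies). Origin at the centre of its closed foot, z axis along the tube towards the cap.
- tube_mid (a point): Point on the long tube's axis, 75 mm from the foot, midway along it; same axes as the tube.
- short_a: A short capped tube standing in the rack (16 mm diameter, 125 mm long, same blue cap): not to be disturbed. Origin at the centre of its foot, z towards the cap.
- short_b: The other short capped tube in the rack, as short_a: not to be disturbed.
- rack: Cream rack fixed to the bench, 200 (its x) x 60 (y) x 75 mm high: a row of four 20 mm square wells at x = -63, -21, 21, 63 mm. The tubes stand in the first three, in any order, on a floor 8 mm above the bench: the long tube's top is 158 mm above the bench, the short ones' 133 mm. Origin: centre of the underside, z up.
- stand: Slant stand fixed to the bench: aluminium bar with two V saddles on a dark base plate 150 x 80 x 10 mm (centred at x = 10 mm). It carries a tube at 45 degrees in its xz plane, cap end up towards its +x, foot on a stop plate. The saddles open upward, square to the tube (towards -x and +z), and reach 12 mm either side of the axis. Origin on the underside, z up.
- stand_seat (a point): Where the middle of the long tube (tube_mid) is when the tube lies on the stand with its foot on the stop; same axes as the stand.
- case: Grey case fixed to the bench, 190 (its x) x 110 (y) x 50 mm high, walls and floor 5 mm, lid hinged on the short +x rim. Two V supports inside, 12 mm wide along x, centred 36 mm either side of the middle, reaching 13 mm either side in y, carry the tube along x, either way round, centred so that the cap is clear of them, its axis 30 mm up. Origin: centre of the underside, z up.
- bed (a point): Where the middle of the tube (tube_mid) must lie in the case: on the case's centre line, midway along, 30 mm above the bench; same axes as the case.
- lid (a joint): Angle of the case's lid: 0 closed, growing as it opens upward about its hinge, 1.57 upright, stop at 1.8 rad. A stiff hinge: the lid stays at any angle it is left at; moving it takes about 2 to 3 N at the handle. It starts closed or a little ajar. The lid is a plate 190 x 110 x 6 mm, 0.15 kg.
- lid_hinge (a point): Middle of the lid's hinge line (which runs along the case's y), at x = 95 mm, z = 50 mm in the case; same axes as the case, does not turn with the lid.
- lid_bar (a point): Middle of the lid's handle, a round steel bar 10 mm thick and 70 mm long, along the case's y, on two end posts, 32 mm (bar axis) clear of the lid's top face. With the lid closed it lies 150 mm from the hinge line towards -x and 38 mm above it, and it turns with the lid.
- wash_bottle: White wash bottle standing on the bench, 60 mm diameter, 178 mm high with its spout: bystander. Origin at the centre of its base.
- burner: Small glass spirit burner with a brass cap, 72 mm diameter, 72 mm high: bystander. Origin at the centre of its base.
- stand_foot (a point): Centre of the stop plate, where the tube's foot rests (x = -50, z = 46 mm in the stand); same axes as the stand. Along the tube from here, the saddles are at 8 to 20 mm and 92 to 104 mm; elsewhere the tube is free all round for fingers, the stand's inclined bar (24 mm wide) lying 28 mm behind the tube's axis.
Mind the look-alikes: they are no part of the job. What is shaped like the tube but brown, red or yellow is not meant.

How it is judged:
By the outcome, as a careful person would: the job done as asked, in the order asked, and still so for the second after the job is handed in, with the robot touching nothing.
It also fails if it takes over 72 s, if anything falls off the work surface, if the arm or the gripper's body presses on something with over 40 N, if the wrist force passes 120 N, or if a joint passes its speed limit or range.

## Working session

There is one attempt and no reset: what is moved stays moved. The work goes in short steps, Python scripts to look and compute and a tool call to move; the robot and the scene stay as the last step left them, time stands still between calls to the robot, and variables do not carry over. Pictures are saved under pics/ and viewed, at most 10 in all, crops included, and the job is handed in when it is done.

Besides the shell and the picture viewer there is one more tool, called after "Emit:" by a JSON object that holds its "method" and its "body". carry_out: Moves the arm, as the interface text tells. Scaled input: -1 to 1 covers 30 mm each way for a shift and 0.08 rad each way for a turn. Its arguments: {"type":"object","properties":{"deltas":{"type":"array","items":{"type":"object","properties":{"tx":{"type":"number","minimum":-1,"maximum":1},"ty":{"type":"number","minimum":-1,"maximum":1},"tz":{"type":"number","minimum":-1,"maximum":1},"ax":{"type":"number","minimum":-1,"maximum":1},"ay":{"type":"number","minimum":-1,"maximum":1},"az":{"type":"number","minimum":-1,"maximum":1},"claw":{"type":"number"}}}},"grip_force":{"type":"number"}},"required":["deltas"]}

```bash
mkdir -p pics; cat > h.py <<'E'
import numpy as np, cv2
from station import observe, eyes, job, finder, manip
from scipy.spatial.transform import Rotation as R
from scipy.optimize import least_squares
def project(P,c,fish=False):
    T=np.linalg.inv(c["world_from_camera"]);K=np.array(c["intrinsics"])
    p=np.atleast_2d(P)@T[:3,:3].T+T[:3,3]; x,y,z=p[:,0],-p[:,1],-p[:,2]
    if fish:
        r=np.hypot(x,y);th=np.arctan2(r,z);s=th/np.maximum(r,1e-9);u,v=x*s,y*s
    else: u,v=x/z,y/z
    return np.c_[K[0,0]*u+K[0,2],K[1,1]*v+K[1,2]]
def save(c,n): cv2.imwrite("pics/"+n,cv2.cvtColor(c["pixels"],cv2.COLOR_RGB2BGR))
def ray(px,c,fish=False):  # px=(col,row)
    T=np.array(c["world_from_camera"]);K=np.array(c["intrinsics"])
    u=(px[0]-K[0,2])/K[0,0];v=(px[1]-K[1,2])/K[1,1]
    if fish:
        th=np.hypot(u,v);s=np.sin(th)/max(th,1e-9);d=np.array([u*s,-v*s,-np.cos(th)])
    else: d=np.array([u,-v,-1.])
    d=T[:3,:3]@d;return T[:3,3],d/np.linalg.norm(d)
def onplane(px,c,z,fish=False):
    o,d=ray(px,c,fish);return o+d*(z-o[2])/d[2]
def tri(obs):
    A=np.zeros((3,3));b=np.zeros(3)
    for px,c,f in obs:
        o,d=ray(px,c,f);M=np.eye(3)-np.outer(d,d);A+=M;b+=M@o
    return np.linalg.solve(A,b)
E
python3 - <<'E'
from h import *
print({k:np.round(v,3) for k,v in observe().items()}, manip.tips_ahead)
C={}
for n in ["scene","side"]:
    c=C[n]=eyes.capture(n);save(c,n+"0.png")
    print(n,np.round(c["world_from_camera"],2).tolist(),np.round(c["intrinsics"],1).tolist())
for n,c in C.items():
    for l in ["tube","tube_mid","short_a","rack","stand","stand_seat","stand_foot","case","bed","lid_hinge","lid_bar","wash_bottle","burner"]:
        print(n,l,[(np.round(d["pixel"][::-1]).tolist(),round(d["confidence"],2)) for d in finder.spot_point(l,c)[:4]])
E
```

```text
{'t': np.float64(0.0), 'joint_pos': array([-1.191,  0.707, -0.028,  1.485,  0.022,  0.951, -0.076]), 'dq': array([-0.   ,  0.001,  0.002, -0.001,  0.   ,  0.001,  0.   ]), 'joint_torque': array([ 1.0000e-03, -8.8324e+01,  1.2350e+00, -2.3617e+01,  1.7000e-02,
        7.0000e-03, -0.0000e+00]), 'tcp_pos': array([235.304, 524.386, 252.849]), 'eef_rot': array([-6.580e-01, -3.072e+00,  2.000e-03]), 'force': array([ 0.488,  0.782, -0.12 ]), 'torque': array([ 0.016,  0.005, -0.032]), 'grasp_force': np.float64(0.0), 'width': np.float64(85.343)} 22.0
scene [[-0.86, -0.38, 0.33, 768.44], [0.51, -0.67, 0.54, 531.14], [0.02, 0.64, 0.77, 751.27], [0.0, 0.0, 0.0, 1.0]] [[463.4, 0.0, 327.5], [0.0, 463.4, 236.7], [0.0, 0.0, 1.0]]
side [[0.91, 0.25, -0.33, 103.57], [-0.42, 0.52, -0.75, -792.42], [-0.01, 0.82, 0.57, 742.69], [0.0, 0.0, 0.0, 1.0]] [[480.1, 0.0, 324.1], [0.0, 480.1, 240.3], [0.0, 0.0, 1.0]]
scene tube [([475.0, 407.0], 0.96), ([513.0, 367.0], 0.66), ([494.0, 335.0], 0.61)]
scene tube_mid [([530.0, 345.0], 0.96), ([462.0, 340.0], 0.68), ([510.0, 320.0], 0.61), ([215.0, 186.0], 0.45)]
sc
[... 501 characters left out ...]
0.58)]
scene burner [([227.0, 257.0], 0.75)]
side tube [([220.0, 231.0], 0.81), ([256.0, 222.0], 0.62)]
side tube_mid [([218.0, 210.0], 0.75), ([255.0, 197.0], 0.47), ([217.0, 198.0], 0.44)]
side short_a [([253.0, 193.0], 0.67), ([268.0, 218.0], 0.65), ([282.0, 217.0], 0.59)]
side rack [([278.0, 218.0], 0.8)]
side stand [([333.0, 272.0], 0.91), ([333.0, 236.0], 0.29)]
side stand_seat [([333.0, 236.0], 0.58)]
side stand_foot [([325.0, 244.0], 0.7)]
side case [([394.0, 344.0], 0.86), ([254.0, 220.0], 0.45)]
side bed [([396.0, 336.0], 0.81)]
side lid_hinge [([429.0, 308.0], 0.75)]
side lid_bar [([387.0, 307.0], 0.72)]
side wash_bottle [([370.0, 241.0], 0.76)]
side burner [([402.0, 279.0], 0.7)]
```

View pics/scene0.png

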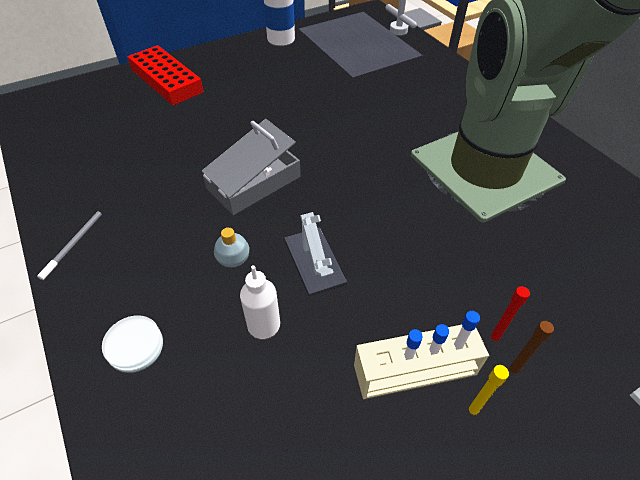

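View pics/side0.png

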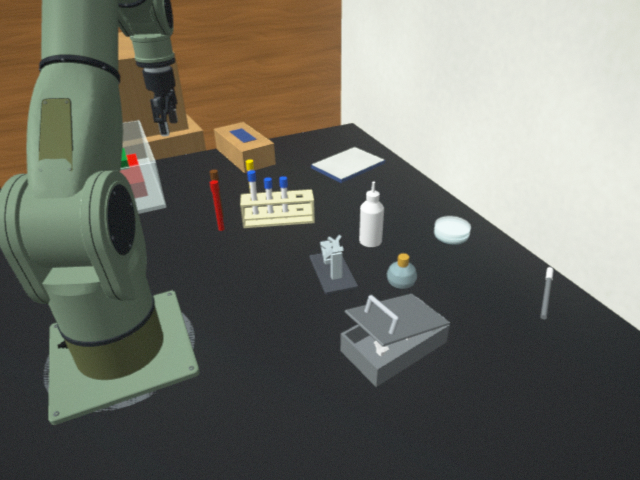

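The scene view shows the rack at about (420,360), with the long tube at its end nearest the look-alikes (cap at 471,320). The stand is at (315,250) and the case at (250,170), its lid ajar. The side view agrees: long tube cap at (252,175), case at (395,340). Next I'll compute poses from both views.

```bash
cat > meas.py <<'E'
from h import *
C={n:eyes.capture(n) for n in ["scene","side"]}
def best(l,c,near=None):
    d=finder.spot_point(l,c)
    if not d: return None
    if near is not None: d=[min(d,key=lambda e:np.hypot(*(np.array(e["pixel"][::-1])-near)))]
    return np.array(d[0]["pixel"][::-1]),d[0]["confidence"]
hsv={n:cv2.cvtColor(c["pixels"],cv2.COLOR_RGB2HSV) for n,c in C.items()}
win={"scene":(350,500,300,370),"side":(235,300,160,205)}
for n,c in C.items():
    m=cv2.inRange(hsv[n],(105,120,60),(130,255,255));a=win[n];k=np.zeros_like(m);k[a[2]:a[3],a[0]:a[1]]=m[a[2]:a[3],a[0]:a[1]]
    _,_,st,ce=cv2.connectedComponentsWithStats(k)
    for s,e in zip(st[1:],ce[1:]):
        if s[4]>30: print(n,"cap",np.round(e,1),s[4],"z145:",np.round(onplane(e,c,145)[:2],1),"z120:",np.round(onplane(e,c,120)[:2],1))
def fit(pts,f,x0):
    O=[]
    for l in pts:
        for n,c in C.items():
            b=best(l,c)
            if b is not None: O.append((l,c,b[0]))
    r=least_squares(lambda x:np.concatenate([(project(f(l,x),c)[0]-p) for l,c,p in O]),x0,loss="soft_l1",f_scale=2)
    print(np.round(r.x,3),"cost",round(r.cost,1));print(np.round(r.fun.reshape(-1,2),1).tolist(),[o[0] for o in O]);return r.x
def rig(x,p): c,s=np.cos(x[2]),np.sin(x[2]);return np.array([x[0]+c*p[0]-s*p[1],x[1]+s*p[0]+c*p[1],p[2]])
S={"stand":(0,0,0),"stand_foot":(-50,0,46),"stand_seat":(-50+75*.7071,0,46+75*.7071)}
def cs(l,x):
    if l=="lid_bar":
        a=np.arctan2(38,-150)-x[3];r=np.hypot(150,38);return rig(x,(95+r*np.cos(a),0,50+r*np.sin(a)))
    return rig(x,{"case":(0,0,0),"bed":(0,0,30),"lid_hinge":(95,0,50)}[l])
for c0 in (0,2,4): fit(S,lambda l,x:rig(x,S[l]),[450,100,c0])
for c0 in (0,2,4): fit(["case","bed","lid_hinge","lid_bar"],cs,[450,-100,c0,.4])
for n,c in C.items():
  for l,z in [("rack",0),("wash_bottle",0),("burner",0)]:
    b=best(l,c); print(n,l,np.round(onplane(b[0],c,z)[:2]))
E
python3 meas.py
```

```text
scene cap [470.6 320.1] 276 z145: [401.7 346.1] z120: [386.5 338.5]
scene cap [440.4 333.4] 249 z145: [454.9 340.8] z120: [441.9 333. ]
scene cap [414.2 338.6] 250 z145: [493.1 328.3] z120: [481.8 320. ]
side cap [251.1 175.4] 91 z145: [401.6 348.8] z120: [414.1 396.6]
side cap [267.4 182.5] 95 z145: [428.  291.4] z120: [441.5 336.8]
side cap [282.7 181.4] 95 z145: [466.3 279. ] z120: [481.5 323.8]
[497.515  49.447   4.579] cost 9.0
[[-2.0, 1.1], [-0.3, -1.7], [0.8, -1.5], [1.4, -1.1], [0.2, -0.2], [-1.7, 1.8]] ['stand', 'stand', 'stand_foot', 'stand_foot', 'stand_seat', 'stand_seat']
[497.515  49.447   4.579] cost 9.0
[[-2.0, 1.1], [-0.3, -1.7], [0.8, -1.5], [1.4, -1.1], [0.2, -0.2], [-1.7, 1.8]] ['stand', 'stand', 'stand_foot', 'stand_foot', 'stand_seat', 'stand_seat']
[497.515  49.447  -1.705] cost 9.0
[[-2.0, 1.1], [-0.3, -1.7], [0.8, -1.5], [1.4, -1.1], [0.2, -0.2], [-1.7, 1.8]] ['stand', 'stand', 'stand_foot', 'stand_foot', 'stand_seat', 'stand_seat']
[ 510.103 -227.089   37.973   63.109] cost 292.7
[[0.0, -0.5], [-1.2, -1.3], [1.8, 1.4], [-1.1, 0.3], [-102.9, -43.3], [-0.8, -1.7], [-1.5, -0.2], [1.0, 1.2]] ['case', 'case', 'bed', 'bed', 'lid_hinge', 'lid_hinge', 'lid_bar', 'lid_bar']
[ 510.103 -227.089  -62.557  -93.971] cost 292.7
[[0.0, -0.5], [-1.2, -1.3], [1.8, 1.4], [-1.1, 0.3], [-102.9, -43.3], [-0.8, -1.7], [-1.5, -0.2], [1.0, 1.2]] ['case', 'case', 'bed', 'bed', 'lid_hinge', 'lid_hinge', 'lid_bar', 'lid_bar']
[ 510.103 -227.089  -18.575   56.826] cost 292.7
[[0.0, -0.5], [-1.2, -1.3], [1.8, 1.4], [-1.1, 0.3], [-102.9, -43.3], [-0.8, -1.7], [-1.5, -0.2], [1.0, 1.2]] ['case', 'case', 'bed', 'bed', 'lid_hinge', 'lid_hinge', 'lid_bar', 'lid_bar']
scene rack [462. 337.]
scene wash_bottle [648. 117.]
scene burner [641. -57.]
side rack [469. 346.]
side wash_bottle [652. 124.]
side burner [634. -47.]
```

```bash
cat >> h.py <<'E'
def pose():
    s=observe();return np.array(s["tcp_pos"]),R.from_rotvec(s["eef_rot"])
def Rzy(z,y):
    z=np.array(z,float);z/=np.linalg.norm(z);y=np.array(y,float);y-=z*(y@z);y/=np.linalg.norm(y)
    return R.from_matrix(np.c_[np.cross(y,z),y,z])
def pick(Rt,R0): # half-turn symmetric choice
    alt=Rt*R.from_euler("z",np.pi);return min([Rt,alt],key=lambda q:(R0.inv()*q).magnitude())
def plan(p1,R1,p0=None,R0=None,sp=28,rot=.078,nmin=1,label=""):
    if p0 is None: p0,R0=pose()
    w=(R0.inv()*R1).as_rotvec();t=R0.inv().apply(np.array(p1)-p0)
    N=max(nmin,int(np.ceil(max(np.linalg.norm(w)/rot,np.linalg.norm(t)/sp))))
    while 1:
        d=R.from_rotvec(w/N);A=sum(R.from_rotvec(w*k/N).as_matrix() for k in range(N));td=np.linalg.solve(A,t)
        if np.abs(td).max()<=30: break
        N+=1
    print(label,"N=",N,"t",np.round(td/30,3).tolist(),"a",np.round(w/N/.08,3).tolist());return N
def rigid(x,p): c,s=np.cos(x[2]),np.sin(x[2]);return np.array([x[0]+c*p[0]-s*p[1],x[1]+s*p[0]+c*p[1],p[2]])
def rdir(x,p): return rigid([0,0,x[2]],p)
CASE=[510.1,-227.1,.274];LID=.277;STAND=[497.5,49.4,-1.705];RACK=[461.6,328.5,-.307]
def bar(lid,x=None,off=0):
    a=np.arctan2(38,-150)-lid;r=np.hypot(150,38);return rigid(x if x is not None else CASE,(95+r*np.cos(a),0,50+r*np.sin(a)))
E
python3 - <<'E'
from h import *
p0,R0=pose();print(np.round(R0.as_matrix(),2).tolist())
p1=np.array([430,180,300.]);R1=pick(Rzy((0,0,-1),rdir(CASE,(1,0,0))),R0)
plan(p1,R1,label="wp1")
b=bar(LID);print("bar",b);p2=b+[-30,0,130]
plan(p2,R1,p1,R1,label="wp2")
E
```

```text
[[-0.91, 0.41, -0.0], [0.41, 0.91, -0.0], [-0.0, -0.0, -1.0]]
wp1 N= 15 t [-0.885, -0.204, -0.104] a [-0.0, 0.0, 0.729]
bar [ 472.66062713 -237.62305877  127.57213326]
wp2 N= 15 t [-0.901, -0.224, 0.094] a [0.0, 0.0, 0.0]
```

Emit:
{"method": "carry_out", "body": {"deltas": [{"tx": -0.885,"ty": -0.204,"tz": -0.104,"az": 0.729},{"tx": -0.885,"ty": -0.204,"tz": -0.104,"az": 0.729},{"tx": -0.885,"ty": -0.204,"tz": -0.104,"az": 0.729},{"tx": -0.885,"ty": -0.204,"tz": -0.104,"az": 0.729},{"tx": -0.885,"ty": -0.204,"tz": -0.104,"az": 0.729},{"tx": -0.885,"ty": -0.204,"tz": -0.104,"az": 0.729},{"tx": -0.885,"ty": -0.204,"tz": -0.104,"az": 0.729},{"tx": -0.885,"ty": -0.204,"tz": -0.104,"az": 0.729},{"tx": -0.885,"ty": -0.204,"tz": -0.104,"az": 0.729},{"tx": -0.885,"ty": -0.204,"tz": -0.104,"az": 0.729}]}}

```text
invalid input
```

Emit:
{"method": "carry_out", "body": {"deltas": [{"tx": -0.885,"ty": -0.204,"tz": -0.104,"az": 0.729},{"tx": -0.885,"ty": -0.204,"tz": -0.104,"az": 0.729},{"tx": -0.885,"ty": -0.204,"tz": -0.104,"az": 0.729},{"tx": -0.885,"ty": -0.204,"tz": -0.104,"az": 0.729},{"tx": -0.885,"ty": -0.204,"tz": -0.104,"az": 0.729}]}}

```text
invalid input
```

```bash
python3 - <<'E'
from h import *
p,r=pose();print(np.round(p,1),np.round(r.as_matrix(),2).tolist(),np.round(observe()["joint_pos"],2))
c=eyes.capture("wrist");save(c,"w1.png");print(np.round(c["world_from_camera"],2).tolist(),np.round(c["intrinsics"],1).tolist())
for l,z in [("tube",0),("stand",0),("stand_seat",99),("stand_foot",46),("rack",0),("case",0),("bed",30),("lid_hinge",50),("lid_bar",127)]:
    print(l,[(np.round(d["pixel"][::-1]).tolist(),round(d["confidence"],2),np.round(onplane(d["pixel"][::-1],c,z,True)[:2]).tolist()) for d in finder.spot_point(l,c)[:2]])
E
```

```text
[235.4 524.6 253.3] [[-0.91, 0.41, -0.0], [0.41, 0.91, -0.0], [-0.0, -0.0, -1.0]] [-1.19  0.71 -0.03  1.48  0.02  0.95 -0.08]
[[0.41, -0.87, -0.27, 167.74], [0.91, 0.39, 0.12, 554.76], [-0.0, -0.29, 0.96, 374.45], [0.0, 0.0, 0.0, 1.0]] [[371.6, 0.0, 320.1], [0.0, 371.6, 236.7], [0.0, 0.0, 1.0]]
tube [([307.0, 368.0], 0.93, [421.0, 423.0]), ([258.0, 304.0], 0.7, [317.0, 410.0])]
stand [([130.0, 457.0], 0.66, [503.0, 42.0])]
stand_seat []
stand_foot [([142.0, 477.0], 0.63, [512.0, 87.0])]
rack [([257.0, 412.0], 0.95, [466.0, 326.0])]
case []
bed []
lid_hinge []
lid_bar []
```

View pics/w1.png

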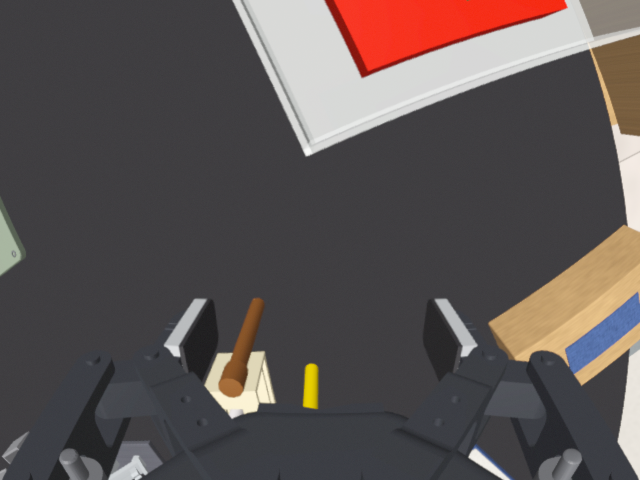

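The calls were refused and the arm didn't move. The wrist view shows the gripper fingers with brown (240,370) and yellow (311,385) look-alikes beyond them. I'll try again with every field filled in.

Emit:
{"method": "carry_out", "body": {"deltas": [{"tx": -0.885,"ty": -0.204,"tz": -0.104,"ax": 0,"ay": 0,"az": 0.729,"claw": 1}]}}

```text
t: 4.5
tcp_pos: [254.7, 509.5, 256.0]
eef_rot: [-0.74, -3.051, 0.0]
force: [1.1, 0.9, -0.5]
width: 85.1
grasp_force: 0.0
```

Emit:
{"method": "carry_out", "body": {"deltas": [{"tx": -0.885,"ty": -0.204,"tz": -0.104,"ax": 0,"ay": 0,"az": 0.729,"claw": 1},{"tx": -0.885,"ty": -0.204,"tz": -0.104,"ax": 0,"ay": 0,"az": 0.729,"claw": 1},{"tx": -0.885,"ty": -0.204,"tz": -0.104,"ax": 0,"ay": 0,"az": 0.729,"claw": 1},{"tx": -0.885,"ty": -0.204,"tz": -0.104,"ax": 0,"ay": 0,"az": 0.729,"claw": 1},{"tx": -0.885,"ty": -0.204,"tz": -0.104,"ax": 0,"ay": 0,"az": 0.729,"claw": 1},{"tx": -0.885,"ty": -0.204,"tz": -0.104,"ax": 0,"ay": 0,"az": 0.729,"claw": 1},{"tx": -0.885,"ty": -0.204,"tz": -0.104,"ax": 0,"ay": 0,"az": 0.729,"claw": 1},{"tx": -0.885,"ty": -0.204,"tz": -0.104,"ax": 0,"ay": 0,"az": 0.729,"claw": 1},{"tx": -0.885,"ty": -0.204,"tz": -0.104,"ax": 0,"ay": 0,"az": 0.729,"claw": 1},{"tx": -0.885,"ty": -0.204,"tz": -0.104,"ax": 0,"ay": 0,"az": 0.729,"claw": 1}]}}

```text
t: 5.5
tcp_pos: [409.6, 285.6, 287.8]
eef_rot: [1.596, 2.706, 0.0]
force: [-0.5, -0.5, -0.6]
width: 85.0
grasp_force: 0.0
```

Emit:
{"method": "carry_out", "body": {"deltas": [{"tx": -0.885,"ty": -0.204,"tz": -0.104,"ax": 0,"ay": 0,"az": 0.729,"claw": 1},{"tx": -0.885,"ty": -0.204,"tz": -0.104,"ax": 0,"ay": 0,"az": 0.729,"claw": 1},{"tx": -0.885,"ty": -0.204,"tz": -0.104,"ax": 0,"ay": 0,"az": 0.729,"claw": 1},{"tx": -0.885,"ty": -0.204,"tz": -0.104,"ax": 0,"ay": 0,"az": 0.729,"claw": 1},{"tx": -0.9,"ty": -0.224,"tz": 0,"ax": 0,"ay": 0,"az": 0,"claw": 1},{"tx": -0.9,"ty": -0.224,"tz": 0,"ax": 0,"ay": 0,"az": 0,"claw": 1},{"tx": -0.9,"ty": -0.224,"tz": 0,"ax": 0,"ay": 0,"az": 0,"claw": 1},{"tx": -0.9,"ty": -0.224,"tz": 0,"ax": 0,"ay": 0,"az": 0,"claw": 1}]}}

```text
t: 6.3
tcp_pos: [433.4, 67.6, 300.2]
eef_rot: [1.897, 2.504, 0.0]
force: [0.1, 0.3, 0.3]
width: 85.3
grasp_force: 0.0
```

```bash
python3 - <<'E'
from h import *
p,r=pose();print(np.round(p,1),np.round(r.as_matrix(),2).tolist(),np.round(observe()["joint_pos"],2),observe()["t"])
c=eyes.capture("wrist");save(c,"w2.png");print(np.round(c["world_from_camera"],2).tolist())
np.savez("w2.npz",T=c["world_from_camera"],K=c["intrinsics"])
E
```

```text
[433.4  67.6 300.2] [[-0.27, 0.96, 0.0], [0.96, 0.27, -0.0], [-0.0, 0.0, -1.0]] [-0.34  0.45  0.19  1.87 -0.11  0.83  0.17] 6.3
[[0.96, -0.26, -0.08, 413.61], [0.27, 0.92, 0.28, 139.11], [-0.0, -0.29, 0.96, 421.4], [0.0, 0.0, 0.0, 1.0]]
```

View pics/w2.png

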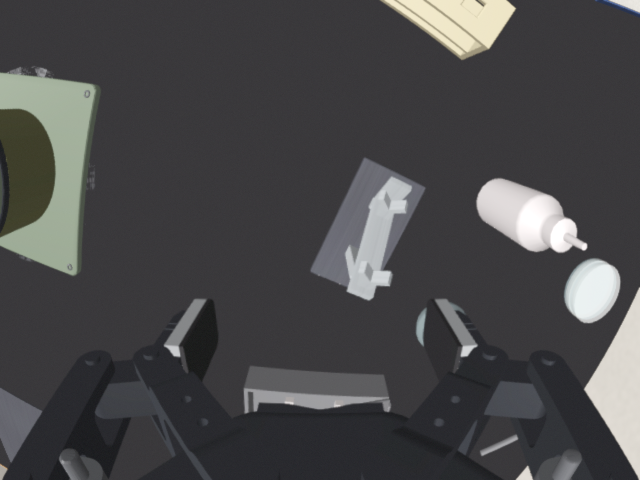

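The wrist view shows the stand from above: base-plate corners at (365,158), (425,188) and (311,271), with the saddles at (390,203) and (369,276). I'll compute the stand pose from the plate corners.

```bash
python3 - <<'E'
from h import *
d=np.load("w2.npz");c={"world_from_camera":d["T"],"intrinsics":d["K"]}
P={k:onplane(k,c,10,True) for k in [(365,158),(425,188),(311,271)]}
for k,v in P.items(): print(k,np.round(v,1))
# saddles, corners by model
a,b,e=P.values(); print(np.linalg.norm(a-b),np.linalg.norm(a-e),np.arctan2(*(e-a)[1::-1]),np.arctan2(*(b-a)[1::-1]))
f=lambda x:np.concatenate([rigid(x,q)[:2]-p[:2] for q,p in zip([(-65,-40,10),(-65,40,10),(85,-40,10)],[a,b,e])])
for s in (1,):
  r=least_squares(f,STAND);print(np.round(r.x,3),np.round(r.fun,1))
for q in [(-50,0,46),(-50+14*.707,0,46+14*.707),(-50+98*.707,0,46+98*.707)]: print(q,np.round(project(rigid(r.x,q),c,True)),np.round(project(rigid(STAND,q),c,True)))
p,_=pose()
# next wp: view case from beyond: 
R1=Rzy((0,0,-1),rdir(CASE,(1,0,0)));b=bar(LID);print(b)
plan(b+[-10,0,130],pick(R1,pose()[1]))
E
```

```text
(365, 158) [470.9 118.6  10. ]
(425, 188) [547.9 106.4  10. ]
(311, 271) [449. -27.  10.]
77.96449583345063 147.2090167043284 -1.7201027042280201 -0.15728733249635818
[500.253  49.198  -1.72 ] [-0.5  0.8  1.6  1.1 -1.  -1.9]
(-50, 0, 46) [[397. 190.]] [[394. 188.]]
(-40.102000000000004, 0, 55.897999999999996) [[395. 200.]] [[392. 199.]]
(19.286, 0, 115.286) [[377. 272.]] [[375. 272.]]
[ 472.66062713 -237.62305877  127.57213326]
 N= 11 t [-0.902, -0.16, 0.131] a [-0.0, 0.002, -0.005]
```

Emit:
{"method": "carry_out", "body": {"deltas": [{"tx": -0.9,"ty": -0.16,"tz": 0.13,"ax": 0,"ay": 0,"az": 0,"claw": 1},{"tx": -0.9,"ty": -0.16,"tz": 0.13,"ax": 0,"ay": 0,"az": 0,"claw": 1},{"tx": -0.9,"ty": -0.16,"tz": 0.13,"ax": 0,"ay": 0,"az": 0,"claw": 1},{"tx": -0.9,"ty": -0.16,"tz": 0.13,"ax": 0,"ay": 0,"az": 0,"claw": 1},{"tx": -0.9,"ty": -0.16,"tz": 0.13,"ax": 0,"ay": 0,"az": 0,"claw": 1},{"tx": -0.9,"ty": -0.16,"tz": 0.13,"ax": 0,"ay": 0,"az": 0,"claw": 1},{"tx": -0.9,"ty": -0.16,"tz": 0.13,"ax": 0,"ay": 0,"az": 0,"claw": 1},{"tx": -0.9,"ty": -0.16,"tz": 0.13,"ax": 0,"ay": 0,"az": 0,"claw": 1},{"tx": -0.9,"ty": -0.16,"tz": 0.13,"ax": 0,"ay": 0,"az": 0,"claw": 1},{"tx": -0.9,"ty": -0.16,"tz": 0.13,"ax": 0,"ay": 0,"az": 0,"claw": 1}]}}

```text
t: 7.35
tcp_pos: [460.5, -205.2, 261.0]
eef_rot: [1.897, 2.504, 0.0]
force: [0.5, 1.5, -0.6]
width: 85.1
grasp_force: 0.0
```

```bash
python3 - <<'E'
from h import *
p,r=pose();print(np.round(p,1),observe()["t"])
c=eyes.capture("wrist");save(c,"w3.png")
np.savez("w3.npz",T=c["world_from_camera"],K=c["intrinsics"])
for q in [bar(LID),rigid(CASE,(95,0,50)),rigid(CASE,(95,55,50)),rigid(CASE,(95,-55,50)),rigid(CASE,(-95,55,50)),rigid(CASE,(-95,-55,50)),(bar(LID)+rdir(CASE,(0,35,0))),(bar(LID)+rdir(CASE,(0,-35,0)))]: print(np.round(project(q,c,True)))
E
```

```text
[ 460.5 -205.2  261. ] 7.35
[[324. 276.]]
[[459. 243.]]
[[464. 188.]]
[[452. 294.]]
[[261. 186.]]
[[267. 295.]]
[[324. 230.]]
[[323. 317.]]
```

View pics/w3.png

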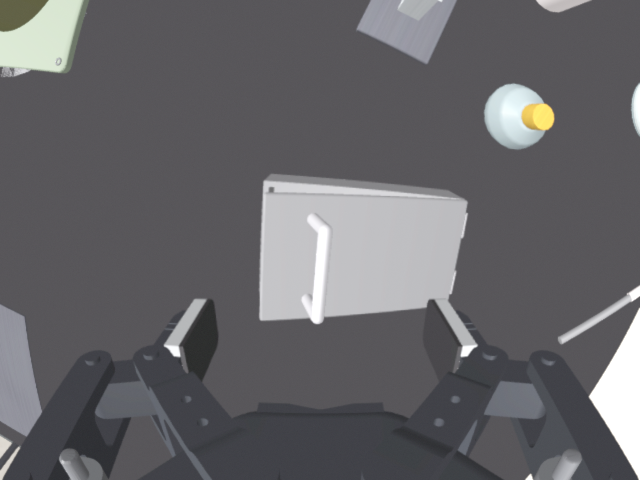

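The view shows the lid from above, with its bar running (323,230)–(318,317). The lid corners are (267,195), (260,319), (466,200) and (449,306), and the case rim corner is about (266,178). I'll fit the case pose and lid angle.

```bash
cat >> h.py <<'E'
def lidpt(x,lid,p): # p rel hinge, lid frame closed
    c,s=np.cos(lid),np.sin(lid);return rigid(x,(95+c*p[0]+s*p[2],p[1],50-s*p[0]+c*p[2]))
E
python3 - <<'E'
from h import *
d=np.load("w3.npz");c={"world_from_camera":d["T"],"intrinsics":d["K"]}
O=[((-150,33,38),(323,231)),((-150,-33,38),(318,317)),((-190,55,6),(267,195)),((-190,-55,6),(260,319)),((0,55,6),(466,200)),((0,-55,6),(449,306))]
def f(x,n=3): return np.concatenate([project(lidpt(x[:3],x[3],q),c,True)[0]-p for q,p in O]+[project(rigid(x,(-95,55,50)),c,True)[0]-(266,178)])
for k in (1,):
  r=least_squares(f,CASE+[.3],loss="soft_l1");print(np.round(r.x,3),np.round(r.fun,1))
x=r.x;C2={"world_from_camera":d["T"],"intrinsics":d["K"]}
print(bar(x[3],x), bar(LID))
E
```

```text
[ 5.09411e+02 -2.30024e+02  1.90000e-01  2.71000e-01] [ 2.2  1.1 -0.4 -3.9 -1.6 -3.3  0.8  0.3  3.4  0.6 -1.  -0.7 -0.9  2. ]
[ 470.74323847 -237.46074821  126.72731516] [ 472.66062713 -237.62305877  127.57213326]
```

```bash
sed -i 's/^CASE=.*/CASE=[509.5,-229.5,.205];LID=.271;STAND=[498.5,49.3,-1.71];RACK=[461.6,328.5,-.307]/' h.py; python3 - <<'E'
from h import *
p0,R0=pose();R1=pick(Rzy((0,0,-1),rdir(CASE,(1,0,0))),R0);b=bar(LID)
plan(b+[0,0,50],R1,nmin=4,label="above")
plan(b+[0,0,4],R1,b+[0,0,50],R1,label="down",nmin=3)
E
```

```text
above N= 4 t [-0.247, 0.032, 0.698] a [-0.003, 0.007, 0.204]
down N= 3 t [0.0, 0.0, 0.511] a [0.0, 0.0, 0.0]
```

Emit:
{"method": "carry_out", "body": {"deltas": [{"tx": -0.247,"ty": 0.032,"tz": 0.698,"ax": 0,"ay": 0,"az": 0.204,"claw": 0},{"tx": -0.247,"ty": 0.032,"tz": 0.698,"ax": 0,"ay": 0,"az": 0.204,"claw": 0},{"tx": -0.247,"ty": 0.032,"tz": 0.698,"ax": 0,"ay": 0,"az": 0.204,"claw": 0},{"tx": -0.247,"ty": 0.032,"tz": 0.698,"ax": 0,"ay": 0,"az": 0.204,"claw": 0},{"tx": 0,"ty": 0,"tz": 0.511,"ax": 0,"ay": 0,"az": 0,"claw": 0},{"tx": 0,"ty": 0,"tz": 0.511,"ax": 0,"ay": 0,"az": 0,"claw": 0},{"tx": 0,"ty": 0,"tz": 0.511,"ax": 0,"ay": 0,"az": 0,"claw": 0},{"tx": 0,"ty": 0,"tz": 0,"ax": 0,"ay": 0,"az": 0,"claw": -0.5},{"tx": 0,"ty": 0,"tz": 0,"ax": 0,"ay": 0,"az": 0,"claw": -0.5}], "grip_force": 30}}

```text
t: 8.3
tcp_pos: [471.5, -232.0, 131.8]
eef_rot: [1.978, 2.441, -0.0]
force: [0.3, -0.2, 0.7]
width: 21.4
grasp_force: 0.0
```

Emit:
{"method": "carry_out", "body": {"deltas": [{"tx": 0,"ty": 0,"tz": 0,"ax": 0,"ay": 0,"az": 0,"claw": -1},{"tx": 0,"ty": 0,"tz": 0,"ax": 0,"ay": 0,"az": 0,"claw": -1},{"tx": 0,"ty": 0,"tz": 0,"ax": 0,"ay": 0,"az": 0,"claw": -1},{"tx": 0,"ty": 0,"tz": 0,"ax": 0,"ay": 0,"az": 0,"claw": -1}]}}

```text
t: 8.7
tcp_pos: [469.3, -232.6, 132.0]
eef_rot: [-1.978, -2.437, 0.004]
force: [-15.6, -2.8, 6.9]
width: 8.7
grasp_force: 30.3
```

```bash
cat > arc.py <<'E'
from h import *
import sys
def arc(th0,th1,N,tilt,M=None):
    p0,R0=pose();ex=rdir(CASE,(1,0,0));ey=rdir(CASE,(0,1,0));h=rigid(CASE,(95,0,50))
    b=p0+R0.apply([0,0,3]);v=b-h;print("r",np.hypot(v@ex,v[2]),"angle",np.pi-np.arctan2(v[2],v@ex)-0-np.arctan2(38,150) if 0 else (np.pi-np.arctan2(v[2],v@ex))-np.arctan2(38,150))
    P,Q=p0,R0
    for k in range(1,N+1):
        q=R.from_rotvec(ey*(th1-th0)*k/N); bt=h+q.apply(v)
        Rt=R.from_rotvec(ey*tilt*k/N)*R0; pt=bt-Rt.apply([0,0,3])
        t=Q.inv().apply(pt-P)/30;a=(Q.inv()*Rt).as_rotvec()/.08
        print(k,np.round(t,2).tolist(),np.round(a,2).tolist());P,Q=pt,Rt
    print("end",np.round(P))
if __name__=="__main__": arc(*map(float,sys.argv[1:3]),int(sys.argv[3]),float(sys.argv[4]))
E
python3 arc.py .27 1.62 14 .45
```

```text
r 156.44466010592123 angle 0.2815386838638634
1 [-0.0, 0.28, -0.42] [0.4, 0.0, 0.0]
2 [-0.0, 0.3, -0.4] [0.4, 0.0, 0.0]
3 [-0.0, 0.33, -0.38] [0.4, 0.0, 0.0]
4 [-0.0, 0.35, -0.36] [0.4, 0.0, 0.0]
5 [-0.0, 0.37, -0.34] [0.4, 0.0, 0.0]
6 [-0.0, 0.4, -0.31] [0.4, 0.0, 0.0]
7 [-0.0, 0.41, -0.29] [0.4, 0.0, 0.0]
8 [-0.0, 0.43, -0.26] [0.4, 0.0, 0.0]
9 [-0.0, 0.45, -0.23] [0.4, 0.0, 0.0]
10 [-0.0, 0.46, -0.2] [0.4, 0.0, 0.0]
11 [-0.0, 0.47, -0.17] [0.4, 0.0, 0.0]
12 [-0.0, 0.48, -0.14] [0.4, 0.0, 0.0]
13 [-0.0, 0.49, -0.11] [0.4, 0.0, 0.0]
14 [-0.0, 0.5, -0.08] [0.4, 0.0, 0.0]
end [ 649. -195.  202.]
```

Emit:
{"method": "carry_out", "body": {"deltas": [{"tx": 0,"ty": 0.28,"tz": -0.42,"ax": 0.4,"ay": 0,"az": 0,"claw": -1},{"tx": 0,"ty": 0.3,"tz": -0.4,"ax": 0.4,"ay": 0,"az": 0,"claw": -1},{"tx": 0,"ty": 0.33,"tz": -0.38,"ax": 0.4,"ay": 0,"az": 0,"claw": -1},{"tx": 0,"ty": 0.35,"tz": -0.36,"ax": 0.4,"ay": 0,"az": 0,"claw": -1}]}}

```text
t: 9.1
tcp_pos: [509.1, -224.7, 178.1]
eef_rot: [-1.926, -2.372, 0.158]
force: [-5.2, -5.6, 1.0]
width: 8.9
grasp_force: 29.9
```

Emit:
{"method": "carry_out", "body": {"deltas": [{"tx": 0,"ty": 0.37,"tz": -0.34,"ax": 0.4,"ay": 0,"az": 0,"claw": -1},{"tx": 0,"ty": 0.4,"tz": -0.31,"ax": 0.4,"ay": 0,"az": 0,"claw": -1},{"tx": 0,"ty": 0.41,"tz": -0.29,"ax": 0.4,"ay": 0,"az": 0,"claw": -1},{"tx": 0,"ty": 0.43,"tz": -0.26,"ax": 0.4,"ay": 0,"az": 0,"claw": -1},{"tx": 0,"ty": 0.45,"tz": -0.23,"ax": 0.4,"ay": 0,"az": 0,"claw": -1},{"tx": 0,"ty": 0.46,"tz": -0.2,"ax": 0.4,"ay": 0,"az": 0,"claw": -1}]}}

```text
t: 9.7
tcp_pos: [592.2, -208.1, 210.1]
eef_rot: [-1.84, -2.267, 0.371]
force: [-1.1, -11.7, 1.7]
width: 8.7
grasp_force: 29.6
```

Emit:
{"method": "carry_out", "body": {"deltas": [{"tx": 0,"ty": 0.47,"tz": -0.17,"ax": 0.4,"ay": 0,"az": 0,"claw": -1},{"tx": 0,"ty": 0.48,"tz": -0.14,"ax": 0.4,"ay": 0,"az": 0,"claw": -1},{"tx": 0,"ty": 0.49,"tz": -0.11,"ax": 0.4,"ay": 0,"az": 0,"claw": -1},{"tx": 0,"ty": 0.5,"tz": -0.08,"ax": 0.4,"ay": 0,"az": 0,"claw": -1},{"tx": 0,"ty": 0,"tz": 0,"ax": 0,"ay": 0,"az": 0,"claw": -1}]}}

```text
t: 10.2
tcp_pos: [648.7, -196.3, 202.9]
eef_rot: [-1.782, -2.197, 0.493]
force: [4.4, -5.9, 7.1]
width: 8.8
grasp_force: 31.2
```

```bash
python3 arc.py 1.6 1.6 1 0; python3 -c "
from h import *
print(np.round(observe()['joint_pos'],2),pose()[1].as_matrix().round(2))"
```

```text
r 157.2705256939373 angle 1.624623081337975
1 [0.0, 0.0, 0.0] [0.0, 0.0, 0.0]
end [ 649. -196.  203.]
[ 0.14  1.27  0.29  0.35 -0.07  1.92  0.48] [[-0.21  0.89 -0.41]
 [ 0.98  0.19 -0.09]
 [-0.   -0.42 -0.91]]
```

Emit:
{"method": "carry_out", "body": {"deltas": [{"tx": 0,"ty": 0,"tz": 0,"ax": 0,"ay": 0,"az": 0,"claw": -0.45},{"tx": 0,"ty": 0,"tz": 0,"ax": 0,"ay": 0,"az": 0,"claw": -0.45},{"tx": 0,"ty": 0,"tz": -0.4,"ax": 0,"ay": 0,"az": 0,"claw": -0.45},{"tx": 0,"ty": 0,"tz": -0.9,"ax": 0,"ay": 0,"az": 0,"claw": -0.45},{"tx": 0,"ty": 0,"tz": -0.9,"ax": 0,"ay": 0,"az": 0,"claw": -0.45}]}}

```text
t: 10.7
tcp_pos: [649.3, -184.5, 253.9]
eef_rot: [-1.79, -2.214, 0.481]
force: [0.7, -1.1, 0.1]
width: 23.8
grasp_force: 0.0
```

```bash
python3 - <<'E'
from h import *
p0,R0=pose();print(p0,observe()["width"])
Rv=pick(Rzy((0,0,-1),rdir(CASE,(1,0,0))),R0)
B=np.array([600,-130,300.]);plan(B,Rv,label="B")
yr=rdir(RACK,(0,1,0));Rr=pick(Rzy((0,0,-1),yr),Rv)
tb=np.array([401.6,347.5,0])
plan(tb+[0,0,260],Rr,B,Rv,label="C")
E
```

```text
[ 649.29689601 -184.50970319  253.9081751 ] 23.78095829725192
B N= 6 t [0.351, -0.263, -0.202] a [-0.873, 0.025, 0.012]
C N= 19 t [0.905, 0.293, 0.07] a [0.0, 0.0, -0.697]
```

Emit:
{"method": "carry_out", "body": {"deltas": [{"tx": 0.35,"ty": -0.26,"tz": -0.2,"ax": -0.87,"ay": 0.02,"az": 0.01,"claw": -0.45},{"tx": 0.35,"ty": -0.26,"tz": -0.2,"ax": -0.87,"ay": 0.02,"az": 0.01,"claw": -0.45},{"tx": 0.35,"ty": -0.26,"tz": -0.2,"ax": -0.87,"ay": 0.02,"az": 0.01,"claw": 0},{"tx": 0.35,"ty": -0.26,"tz": -0.2,"ax": -0.87,"ay": 0.02,"az": 0.01,"claw": 0},{"tx": 0.35,"ty": -0.26,"tz": -0.2,"ax": -0.87,"ay": 0.02,"az": 0.01,"claw": 0},{"tx": 0.35,"ty": -0.26,"tz": -0.2,"ax": -0.87,"ay": 0.02,"az": 0.01,"claw": 0}]}}

```text
t: 11.3
tcp_pos: [605.8, -133.9, 297.6]
eef_rot: [-1.969, -2.425, 0.039]
force: [1.3, 0.0, 0.1]
width: 42.8
grasp_force: 0.0
```

Emit:
{"method": "carry_out", "body": {"deltas": [{"tx": 0.905,"ty": 0.293,"tz": 0.07,"ax": 0,"ay": 0,"az": -0.697,"claw": 0},{"tx": 0.905,"ty": 0.293,"tz": 0.07,"ax": 0,"ay": 0,"az": -0.697,"claw": 0},{"tx": 0.905,"ty": 0.293,"tz": 0.07,"ax": 0,"ay": 0,"az": -0.697,"claw": 0},{"tx": 0.905,"ty": 0.293,"tz": 0.07,"ax": 0,"ay": 0,"az": -0.697,"claw": 0},{"tx": 0.905,"ty": 0.293,"tz": 0.07,"ax": 0,"ay": 0,"az": -0.697,"claw": 0},{"tx": 0.905,"ty": 0.293,"tz": 0.07,"ax": 0,"ay": 0,"az": -0.697,"claw": 0},{"tx": 0.905,"ty": 0.293,"tz": 0.07,"ax": 0,"ay": 0,"az": -0.697,"claw": 0},{"tx": 0.905,"ty": 0.293,"tz": 0.07,"ax": 0,"ay": 0,"az": -0.697,"claw": 0},{"tx": 0.905,"ty": 0.293,"tz": 0.07,"ax": 0,"ay": 0,"az": -0.697,"claw": 0}]}}

```text
t: 12.2
tcp_pos: [575.7, 118.9, 276.7]
eef_rot: [-1.299, -2.832, 0.033]
force: [0.8, -1.0, 0.0]
width: 42.7
grasp_force: 0.0
```

```bash
python3 - <<'E'
from h import *
p0,R0=pose();print(p0,observe()["t"])
Rr=pick(Rzy((0,0,-1),rdir(RACK,(0,1,0))),R0)
plan(np.array([401.6,347.5,260]),Rr,label="C")
c=eyes.capture("wrist");save(c,"w4.png");np.savez("w4.npz",T=c["world_from_camera"],K=c["intrinsics"])
s=eyes.capture("scene");save(s,"s1.png")
E
```

```text
[575.65414392 118.85296495 276.68518329] 12.2
C N= 11 t [0.839, 0.271, 0.054] a [-0.029, -0.026, -0.628]
```

View pics/w4.png

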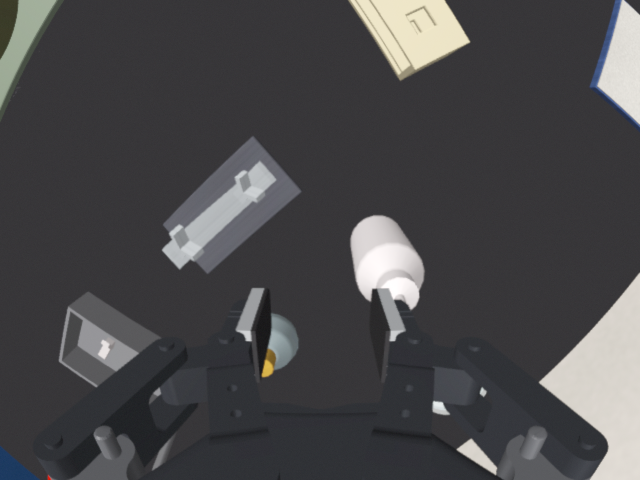

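The view shows the stand plate with corners (252,137), (301,190), (208,273) and (164,222). Its saddles are near (250,187) and (185,243). The case is open at lower left. I'll refit the stand and move on to the tube.

Emit:
{"method": "carry_out", "body": {"deltas": [{"tx": 0.839,"ty": 0.271,"tz": 0.054,"ax": -0.03,"ay": -0.026,"az": -0.628,"claw": 0},{"tx": 0.839,"ty": 0.271,"tz": 0.054,"ax": -0.03,"ay": -0.026,"az": -0.628,"claw": 0},{"tx": 0.839,"ty": 0.271,"tz": 0.054,"ax": -0.03,"ay": -0.026,"az": -0.628,"claw": 0},{"tx": 0.839,"ty": 0.271,"tz": 0.054,"ax": -0.03,"ay": -0.026,"az": -0.628,"claw": 0},{"tx": 0.839,"ty": 0.271,"tz": 0.054,"ax": -0.03,"ay": -0.026,"az": -0.628,"claw": 0},{"tx": 0.839,"ty": 0.271,"tz": 0.054,"ax": -0.03,"ay": -0.026,"az": -0.628,"claw": 0},{"tx": 0.839,"ty": 0.271,"tz": 0.054,"ax": -0.03,"ay": -0.026,"az": -0.628,"claw": 0},{"tx": 0.839,"ty": 0.271,"tz": 0.054,"ax": -0.03,"ay": -0.026,"az": -0.628,"claw": 0},{"tx": 0.839,"ty": 0.271,"tz": 0.054,"ax": -0.03,"ay": -0.026,"az": -0.628,"claw": 0},{"tx": 0.839,"ty": 0.271,"tz": 0.054,"ax": -0.03,"ay": -0.026,"az": -0.628,"claw": 0}]}}

```text
t: 13.3
tcp_pos: [422.9, 330.4, 261.6]
eef_rot: [-0.56, -3.089, 0.002]
force: [0.1, -0.0, 0.7]
width: 42.6
grasp_force: 0.0
```

```bash
python3 - <<'E'
from h import *
L=lambda n:(lambda d:{"world_from_camera":d["T"],"intrinsics":d["K"]})(np.load(n))
a,b=L("w2.npz"),L("w4.npz")
O=[(a,(-65,-40,10),(365,158)),(a,(-65,40,10),(425,188)),(a,(85,-40,10),(311,271)),(b,(-65,-40,10),(252,137)),(b,(-65,40,10),(301,190)),(b,(85,40,10),(208,273)),(b,(85,-40,10),(164,222))]
f=lambda x:np.concatenate([project(rigid(x,q),c,True)[0]-p for c,q,p in O])
r=least_squares(f,STAND,loss="soft_l1");print(np.round(r.x,3),np.round(r.fun.reshape(-1,2),1).tolist())
for t in (14,98): print(t,[np.round(project(rigid(r.x,(-50+t*.707,0,46+t*.707)),c,True)).tolist() for c in (a,b)])
p0,R0=pose();print(p0,observe()["t"])
c=eyes.capture("wrist");save(c,"w5.png");np.savez("w5.npz",T=c["world_from_camera"],K=c["intrinsics"])
m=cv2.inRange(cv2.cvtColor(c["pixels"],cv2.COLOR_RGB2HSV),(105,120,40),(130,255,255));_,_,st,ce=cv2.connectedComponentsWithStats(m)
for s,e in zip(st[1:],ce[1:]):
    if s[4]>150: print("cap",e,s,np.round(onplane(e,c,150,True)),np.round(onplane(e,c,125,True)))
print(project([401.6,347.5,158],c,True))
E
```

```text
[499.698  49.736  -1.72 ] [[-0.6, -1.4], [1.2, -1.1], [-1.5, 0.7], [0.5, -2.3], [1.2, 1.0], [-0.6, 1.4], [-2.2, 2.4]]
14 [[[394.0, 199.0]], [[251.0, 184.0]]]
98 [[[377.0, 272.0]], [[187.0, 241.0]]]
[422.89598385 330.42057977 261.57283146] 13.3
cap [332.33261572 204.30678149] [317 186  32  37 929] [402. 346. 150.] [408. 345. 125.]
cap [333.22066327 252.29336735] [320 235  28  35 784] [433. 335. 150.] [442. 333. 125.]
cap [334.8        302.26842105] [323 285  26  35 760] [469. 324. 150.] [481. 320. 125.]
cap [536.03414634 334.61463415] [506 311  62  48 410] [564. 470. 150.] [586. 483. 125.]
[[334.86026844 204.83995044]]
```

View pics/w5.png

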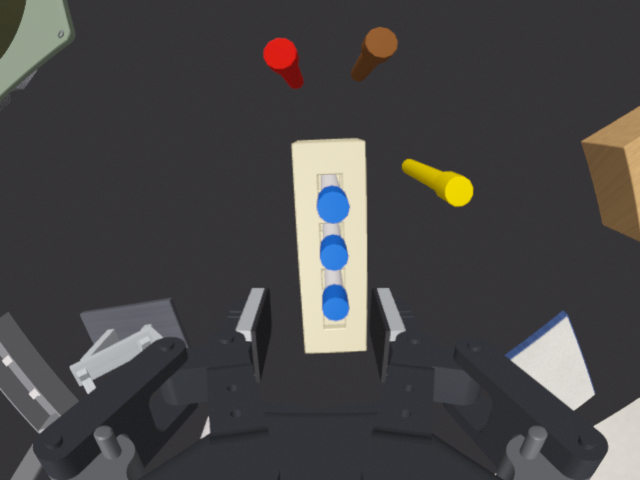

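```bash
sed -i 's/STAND=\[[^]]*\]/STAND=[499.4,49.7,-1.717]/' h.py; python3 - <<'E'
from h import *
L=lambda n:(lambda d:{"world_from_camera":d["T"],"intrinsics":d["K"]})(np.load(n))
c=L("w5.npz");print("yellow base",onplane((408,163),c,0,True),"top150",onplane((458,191),c,150,True),"red top",onplane((280,55),c,150,True),"brown",onplane((380,42),c,150,True))
p0,R0=pose();Rr=pick(Rzy((0,0,-1),rdir(RACK,(0,1,0))),R0);t=np.array([401.2,346.8,0])
plan(t+[0,0,200],Rr,label="above");plan(t+[0,0,148],Rr,t+[0,0,200],Rr,label="down")
E
```

```text
yellow base [419.29680777 428.86657431   0.        ] top150 [422.26554    427.70878967 150.        ] red top [301.77731515 348.70641975 150.        ] brown [314.89481383 409.76302981 150.        ]
above N= 3 t [0.239, 0.072, 0.682] a [-0.004, -0.017, -0.184]
down N= 2 t [0.0, 0.0, 0.867] a [0.0, 0.0, 0.0]
```

Emit:
{"method": "carry_out", "body": {"deltas": [{"tx": 0.239,"ty": 0.072,"tz": 0.682,"ax": 0,"ay": -0.017,"az": -0.184,"claw": 0},{"tx": 0.239,"ty": 0.072,"tz": 0.682,"ax": 0,"ay": -0.017,"az": -0.184,"claw": 0},{"tx": 0.239,"ty": 0.072,"tz": 0.682,"ax": 0,"ay": -0.017,"az": -0.184,"claw": 0},{"tx": 0,"ty": 0,"tz": 0.6,"ax": 0,"ay": 0,"az": 0,"claw": 0},{"tx": 0,"ty": 0,"tz": 0.6,"ax": 0,"ay": 0,"az": 0,"claw": 0},{"tx": 0,"ty": 0,"tz": 0.53,"ax": 0,"ay": 0,"az": 0,"claw": 0},{"tx": 0,"ty": 0,"tz": 0,"ax": 0,"ay": 0,"az": 0,"claw": 0},{"tx": 0,"ty": 0,"tz": 0,"ax": 0,"ay": 0,"az": 0,"claw": -0.3}]}}

```text
t: 14.15
tcp_pos: [405.9, 343.1, 148.5]
eef_rot: [0.495, 3.1, -0.004]
force: [-0.6, -0.1, -0.3]
width: 30.2
grasp_force: 0.0
```

Emit:
{"method": "carry_out", "body": {"deltas": [{"tx": 0,"ty": 0,"tz": 0,"ax": 0,"ay": 0,"az": 0,"claw": -1},{"tx": 0,"ty": 0,"tz": 0,"ax": 0,"ay": 0,"az": 0,"claw": -1},{"tx": 0,"ty": 0,"tz": 0,"ax": 0,"ay": 0,"az": 0,"claw": -1}], "grip_force": 30}}

```text
t: 14.45
tcp_pos: [406.0, 343.7, 148.8]
eef_rot: [0.494, 3.1, -0.001]
force: [0.1, 0.6, 9.0]
width: 20.3
grasp_force: 29.7
```

The grip is about 6 mm off along the pads because I planned from a lagging reading. I'll re-centre it before lifting.

Emit:
{"method": "carry_out", "body": {"deltas": [{"tx": 0,"ty": 0,"tz": 0,"ax": 0,"ay": 0,"az": 0,"claw": -0.3},{"tx": 0,"ty": 0,"tz": 0,"ax": 0,"ay": 0,"az": 0,"claw": -0.3},{"tx": 0.19,"ty": 0.04,"tz": 0,"ax": 0,"ay": 0,"az": 0,"claw": -0.3},{"tx": 0,"ty": 0,"tz": 0,"ax": 0,"ay": 0,"az": 0,"claw": -1},{"tx": 0,"ty": 0,"tz": 0,"ax": 0,"ay": 0,"az": 0,"claw": -1},{"tx": 0,"ty": 0,"tz": 0,"ax": 0,"ay": 0,"az": 0,"claw": -1}], "grip_force": 30}}

```text
t: 15.05
tcp_pos: [400.5, 346.4, 147.9]
eef_rot: [0.493, 3.101, -0.003]
force: [0.8, 0.6, 3.5]
width: 20.3
grasp_force: 29.4
```

```bash
cat > st.py <<'E'
from h import *
sx=rdir(STAND,(1,0,0));sy=rdir(STAND,(0,1,0));k=np.array([0,0,1.]);a=(sx+k)*.70711;n=(k-sx)*.70711
foot=rigid(STAND,(-50,0,46))
Rpl=Rzy(-a,sy);Rre=Rzy(-n,sy)
def path(p0,R0,p1,R1,N,pts):
    w=(R0.inv()*R1).as_rotvec();t=R0.inv().apply(p1-p0);A=sum(R.from_rotvec(w*j/N).as_matrix() for j in range(N));td=np.linalg.solve(A,t)
    P,Q=p0,R0;out=[]
    for j in range(N):
        P=P+Q.apply(td);Q=Q*R.from_rotvec(w/N);out.append([P]+[P+Q.apply(q) for q in pts])
    return np.array(out)
E
python3 - <<'E'
from st import *
p0,R0=pose();print(p0,observe()["width"],R0.as_matrix().round(2).tolist())
L=p0[2]-3-8;print("L",L)
up=p0+[0,0,125]
G=foot+a*(L+3)
pre=G+n*45+a*12
for RR in (Rpl,Rpl*R.from_euler("z",np.pi)):
    print((R0.inv()*RR).magnitude())
RR=pick(Rpl,R0)
N=plan(pre,RR,up,R0,label="pre");o=path(up,R0,pre,RR,N,[(0,0,L+3),(0,0,-150)])
print(np.round(o[::3,:2]).tolist()); print(np.round(o[-1,2]))
plan(G+a*12,RR,pre,RR);plan(G,RR,G+a*12,RR)
E
```

```text
[400.53307074 346.40034039 147.88899565] 20.27637941528336 [[-0.95, 0.31, 0.0], [0.31, 0.95, -0.0], [-0.0, -0.0, -1.0]]
L 136.8889956535409
1.5748497634109577
1.8654135143539317
pre N= 21 t [-0.572, -0.198, -0.09] a [-0.326, 0.389, 0.788]
[[[415.0, 335.0, 276.0], [412.0, 340.0, 136.0]], [[454.0, 297.0, 280.0], [445.0, 317.0, 141.0]], [[485.0, 252.0, 277.0], [473.0, 288.0, 142.0]], [[507.0, 202.0, 268.0], [494.0, 255.0, 139.0]], [[518.0, 151.0, 252.0], [509.0, 218.0, 130.0]], [[519.0, 100.0, 231.0], [516.0, 181.0, 117.0]], [[508.0, 53.0, 205.0], [515.0, 145.0, 100.0]]]
[480. -81. 291.]
 N= 2 t [-0.75, -0.0, -0.0] a [0.0, 0.0, 0.0]
 N= 1 t [0.0, 0.0, 0.4] a [0.0, 0.0, 0.0]
```

Emit:
{"method": "carry_out", "body": {"deltas": [{"tx": 0,"ty": 0,"tz": -0.5,"ax": 0,"ay": 0,"az": 0,"claw": -1},{"tx": 0,"ty": 0,"tz": -0.9,"ax": 0,"ay": 0,"az": 0,"claw": -1},{"tx": 0,"ty": 0,"tz": -0.9,"ax": 0,"ay": 0,"az": 0,"claw": -1},{"tx": 0,"ty": 0,"tz": -0.9,"ax": 0,"ay": 0,"az": 0,"claw": -1},{"tx": 0,"ty": 0,"tz": -0.9,"ax": 0,"ay": 0,"az": 0,"claw": -1},{"tx": 0,"ty": 0,"tz": -0.75,"ax": 0,"ay": 0,"az": 0,"claw": -1},{"tx": 0,"ty": 0,"tz": 0,"ax": 0,"ay": 0,"az": 0,"claw": -1}]}}

```text
t: 15.75
tcp_pos: [401.0, 346.8, 295.6]
eef_rot: [0.494, 3.098, 0.0]
force: [0.5, 0.9, -1.8]
width: 19.7
grasp_force: 29.5
```

```bash
python3 - <<'E'
from st import *
p0,R0=pose();print(p0,observe()["width"],observe()["force"]);L=136.9
G=foot+a*(L+3);pre=G+n*45+a*12;RR=pick(Rpl,R0)
N=plan(pre,RR,nmin=20,label="pre");o=path(p0,R0,pre,RR,N,[(0,0,L+3)]);print(np.round(o[2:9,1]).tolist())
E
```

```text
[400.96978112 346.84821613 295.62187425] 19.70256192851476 [ 0.47058131  0.86369126 -1.79698082]
pre N= 21 t [-0.585, -0.206, -0.056] a [-0.324, 0.389, 0.789]
[[436.0, 325.0, 160.0], [447.0, 316.0, 160.0], [456.0, 307.0, 160.0], [466.0, 297.0, 159.0], [475.0, 287.0, 158.0], [482.0, 276.0, 156.0], [490.0, 264.0, 154.0]]
```

Emit:
{"method": "carry_out", "body": {"deltas": [{"tx": -0.585,"ty": -0.206,"tz": -0.056,"ax": -0.324,"ay": 0.389,"az": 0.789,"claw": -1},{"tx": -0.585,"ty": -0.206,"tz": -0.056,"ax": -0.324,"ay": 0.389,"az": 0.789,"claw": -1},{"tx": -0.585,"ty": -0.206,"tz": -0.056,"ax": -0.324,"ay": 0.389,"az": 0.789,"claw": -1},{"tx": -0.585,"ty": -0.206,"tz": -0.056,"ax": -0.324,"ay": 0.389,"az": 0.789,"claw": -1},{"tx": -0.585,"ty": -0.206,"tz": -0.056,"ax": -0.324,"ay": 0.389,"az": 0.789,"claw": -1},{"tx": -0.585,"ty": -0.206,"tz": -0.056,"ax": -0.324,"ay": 0.389,"az": 0.789,"claw": -1},{"tx": -0.585,"ty": -0.206,"tz": -0.056,"ax": -0.324,"ay": 0.389,"az": 0.789,"claw": -1},{"tx": -0.585,"ty": -0.206,"tz": -0.056,"ax": -0.324,"ay": 0.389,"az": 0.789,"claw": -1},{"tx": -0.585,"ty": -0.206,"tz": -0.056,"ax": -0.324,"ay": 0.389,"az": 0.789,"claw": -1},{"tx": -0.585,"ty": -0.206,"tz": -0.056,"ax": -0.324,"ay": 0.389,"az": 0.789,"claw": -1}]}}

```text
t: 16.75
tcp_pos: [508.1, 199.0, 276.6]
eef_rot: [-1.314, -2.528, -0.431]
force: [0.2, 1.2, -0.3]
width: 19.8
grasp_force: 29.4
```

Emit:
{"method": "carry_out", "body": {"deltas": [{"tx": -0.585,"ty": -0.206,"tz": -0.056,"ax": -0.324,"ay": 0.389,"az": 0.789,"claw": -1},{"tx": -0.585,"ty": -0.206,"tz": -0.056,"ax": -0.324,"ay": 0.389,"az": 0.789,"claw": -1},{"tx": -0.585,"ty": -0.206,"tz": -0.056,"ax": -0.324,"ay": 0.389,"az": 0.789,"claw": -1},{"tx": -0.585,"ty": -0.206,"tz": -0.056,"ax": -0.324,"ay": 0.389,"az": 0.789,"claw": -1},{"tx": -0.585,"ty": -0.206,"tz": -0.056,"ax": -0.324,"ay": 0.389,"az": 0.789,"claw": -1},{"tx": -0.585,"ty": -0.206,"tz": -0.056,"ax": -0.324,"ay": 0.389,"az": 0.789,"claw": -1},{"tx": -0.585,"ty": -0.206,"tz": -0.056,"ax": -0.324,"ay": 0.389,"az": 0.789,"claw": -1},{"tx": -0.585,"ty": -0.206,"tz": -0.056,"ax": -0.324,"ay": 0.389,"az": 0.789,"claw": -1},{"tx": 0,"ty": 0,"tz": 0,"ax": 0,"ay": 0,"az": 0,"claw": -1}]}}

```text
t: 17.65
tcp_pos: [512.0, 63.6, 213.1]
eef_rot: [-1.783, -1.897, -0.698]
force: [0.4, 0.6, -0.7]
width: 20.1
grasp_force: 29.4
```

```bash
python3 - <<'E'
from st import *
p0,R0=pose();print(p0,R0.as_matrix().round(2).tolist(),np.round(observe()["joint_pos"],2),observe()["t"]);L=136.9
G=foot+a*(L+3);pre=G+n*45+a*12;RR=pick(Rpl,R0);print(G,pre)
plan(pre,RR,label="pre")
E
```

```text
[511.95614115  63.62841989 213.09351211] [[-0.07, 1.0, 0.02], [0.77, 0.04, 0.63], [0.63, 0.06, -0.77]] [ 0.17  0.78 -0.01  1.81 -0.92  0.9   0.94] 17.65
[492.2724866    1.29727542 144.924689  ] [495.67195406  24.3829545  185.229959  ]
pre N= 3 t [-0.531, -0.184, -0.062] a [-0.331, 0.402, 0.746]
```

Emit:
{"method": "carry_out", "body": {"deltas": [{"tx": -0.531,"ty": -0.184,"tz": -0.062,"ax": -0.331,"ay": 0.402,"az": 0.746,"claw": -1},{"tx": -0.531,"ty": -0.184,"tz": -0.062,"ax": -0.331,"ay": 0.402,"az": 0.746,"claw": -1},{"tx": -0.531,"ty": -0.184,"tz": -0.062,"ax": -0.331,"ay": 0.402,"az": 0.746,"claw": -1},{"tx": 0,"ty": 0,"tz": 0,"ax": 0,"ay": 0,"az": 0,"claw": -1}]}}

```text
t: 18.05
tcp_pos: [495.9, 25.4, 185.6]
eef_rot: [-1.901, -1.646, -0.789]
force: [0.3, 0.3, 0.5]
width: 20.1
grasp_force: 29.4
```

```bash
python3 - <<'E'
from st import *
p0,R0=pose();L=136.9;G=foot+a*(L+3);pre=G+n*45+a*12;print(p0,(R0.inv()*Rpl).magnitude())
plan(G+n*12+a*8,Rpl,label="next")
c=eyes.capture("wrist");np.savez("w6.npz",T=c["world_from_camera"],K=c["intrinsics"])
s=eyes.capture("side");s2=eyes.capture("scene")
A=cv2.resize(c["pixels"],(400,300));B=cv2.resize(s["pixels"][180:330,250:450],(400,300));D=cv2.resize(s2["pixels"][160:310,220:420],(800,600))[:300] 
D=cv2.resize(s2["pixels"][170:320,220:420],(400,300))
im=np.vstack([np.hstack([A,B]),np.hstack([D,np.zeros_like(D)])]);cv2.imwrite("pics/m6.png",im[:,:,::-1])
for cc,f,nm in((c,True,"w"),(s,False,"side"),(s2,False,"sc")):
    print(nm,[np.round(project(q,cc,f)[0]).tolist() for q in (foot,foot+98*a,p0+R0.apply([0,0,L+3]),p0)])
E
```

```text
[495.94116404  25.4160537  185.56281453] 0.0022803854982204413
next N= 2 t [-0.566, -0.003, 0.058] a [-0.007, -0.003, 0.012]
w [[320.0, 281.0], [319.0, 351.0], [320.0, 230.0], [319.0, 331.0]]
side [[326.0, 244.0], [334.0, 236.0], [323.0, 225.0], [335.0, 211.0]]
sc [[325.0, 270.0], [312.0, 219.0], [331.0, 267.0], [310.0, 190.0]]
```

View pics/m6.png

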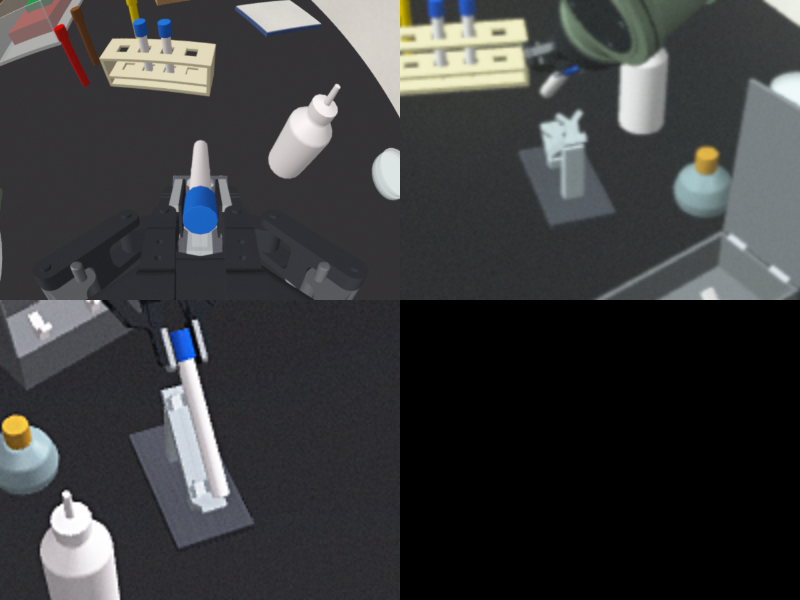

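The montage shows the tube held above the stand in its plane. In the scene view the foot is at about (329,266) and the stop at about (325,270), which agrees with the model. I'll lower it along the normal.

Emit:
{"method": "carry_out", "body": {"deltas": [{"tx": -0.566,"ty": 0,"tz": 0.058,"ax": 0,"ay": 0,"az": 0.01,"claw": -1},{"tx": -0.566,"ty": 0,"tz": 0.058,"ax": 0,"ay": 0,"az": 0.01,"claw": -1},{"tx": -0.2,"ty": 0,"tz": 0,"ax": 0,"ay": 0,"az": 0,"claw": -1},{"tx": 0,"ty": 0,"tz": 0,"ax": 0,"ay": 0,"az": 0,"claw": -1}]}}

```text
t: 18.6
tcp_pos: [493.4, 1.5, 156.0]
eef_rot: [-1.898, -1.65, -0.79]
force: [0.5, 0.3, -0.2]
width: 20.0
grasp_force: 29.4
```

Emit:
{"method": "carry_out", "body": {"deltas": [{"tx": -0.1,"ty": 0,"tz": 0,"ax": 0,"ay": 0,"az": 0,"claw": -1},{"tx": 0,"ty": 0,"tz": 0,"ax": 0,"ay": 0,"az": 0,"claw": -1}]}}

```text
t: 18.8
tcp_pos: [493.3, -0.2, 154.5]
eef_rot: [-1.897, -1.651, -0.791]
force: [-0.4, 0.0, -0.7]
width: 20.2
grasp_force: 29.4
```

```bash
cat > rel.py <<'E'
from st import *
p0,R0=pose();L=136.9;d=p0-(foot+a*(L+3));F=np.array(observe()["force"])
print("off a,n,y",np.round([d@a,d@n,d@sy],1),"F a,n,y",np.round([F@a,F@n,F@sy],1),observe()["width"],observe()["t"])
E
python3 rel.py
```

```text
off a,n,y [7.7 5.8 1.2] F a,n,y [-0.5 -0.5 -0.4] 20.23586249121316 18.8
```

Emit:
{"method": "carry_out", "body": {"deltas": [{"tx": -0.1,"ty": -0.03,"tz": 0,"ax": 0,"ay": 0,"az": 0,"claw": -1},{"tx": 0,"ty": 0,"tz": 0,"ax": 0,"ay": 0,"az": 0,"claw": -1}]}}

```text
t: 19.0
tcp_pos: [491.8, -2.1, 152.4]
eef_rot: [-1.897, -1.65, -0.791]
force: [-1.6, 1.1, 1.5]
width: 20.0
grasp_force: 29.5
```

Emit:
{"method": "carry_out", "body": {"deltas": [{"tx": -0.07,"ty": 0,"tz": 0,"ax": 0,"ay": 0,"az": 0,"claw": -1},{"tx": 0,"ty": 0,"tz": 0,"ax": 0,"ay": 0,"az": 0,"claw": -1}]}}

```text
t: 19.2
tcp_pos: [491.6, -3.3, 151.1]
eef_rot: [-1.896, -1.65, -0.791]
force: [-1.9, 3.5, 5.9]
width: 19.9
grasp_force: 29.6
```

```bash
python3 rel.py
```

```text
off a,n,y [7.6 1.1 0.1] F a,n,y [ 1.9  6.4 -2.4] 19.91669918492282 19.2
```

Emit:
{"method": "carry_out", "body": {"deltas": [{"tx": 0.02,"ty": 0,"tz": 0.16,"ax": 0,"ay": 0,"az": 0,"claw": -1},{"tx": 0,"ty": 0,"tz": 0,"ax": 0,"ay": 0,"az": 0,"claw": -1}]}}

```text
t: 19.4
tcp_pos: [492.1, 0.7, 147.9]
eef_rot: [-1.896, -1.65, -0.791]
force: [-1.1, 6.5, -1.1]
width: 20.3
grasp_force: 29.4
```

Emit:
{"method": "carry_out", "body": {"deltas": [{"tx": 0,"ty": 0,"tz": 0.08,"ax": 0,"ay": 0,"az": 0,"claw": -1},{"tx": 0,"ty": 0,"tz": 0,"ax": 0,"ay": 0,"az": 0,"claw": -1}]}}

```text
t: 19.6
tcp_pos: [492.4, 2.1, 146.3]
eef_rot: [-1.896, -1.65, -0.791]
force: [-1.6, 3.6, 3.1]
width: 20.2
grasp_force: 29.7
```

```bash
python3 rel.py
```

```text
off a,n,y [ 0.4  1.5 -0. ] F a,n,y [-0.2  4.6 -2.1] 20.174973879808682 19.6
```

Emit:
{"method": "carry_out", "body": {"deltas": [{"tx": 0,"ty": 0,"tz": 0.05,"ax": 0,"ay": 0,"az": 0,"claw": -1},{"tx": 0,"ty": 0,"tz": 0,"ax": 0,"ay": 0,"az": 0,"claw": -1}]}}

```text
t: 19.8
tcp_pos: [492.5, 2.8, 145.5]
eef_rot: [-1.897, -1.65, -0.791]
force: [-5.3, -1.2, 12.1]
width: 20.4
grasp_force: 30.5
```

Emit:
{"method": "carry_out", "body": {"deltas": [{"tx": 0,"ty": 0,"tz": 0.05,"ax": 0,"ay": 0,"az": 0,"claw": -1},{"tx": 0,"ty": 0,"tz": 0,"ax": 0,"ay": 0,"az": 0,"claw": -1}]}}

```text
t: 20.0
tcp_pos: [492.7, 2.9, 144.9]
eef_rot: [-1.898, -1.65, -0.792]
force: [-10.5, -13.9, 27.6]
width: 20.3
grasp_force: 32.7
```

```bash
python3 rel.py
```

```text
off a,n,y [-1.2  1.2  0.2] F a,n,y [30.3  8.7 -8.4] 20.261317221760716 20.0
```

Emit:
{"method": "carry_out", "body": {"deltas": [{"tx": 0,"ty": 0,"tz": -0.03,"ax": 0,"ay": 0,"az": 0,"claw": -1},{"tx": 0,"ty": 0,"tz": 0,"ax": 0,"ay": 0,"az": 0,"claw": -0.3},{"tx": 0,"ty": 0,"tz": 0,"ax": 0,"ay": 0,"az": 0,"claw": -0.1},{"tx": 0,"ty": 0,"tz": 0,"ax": 0,"ay": 0,"az": 0,"claw": -0.1}]}}

```text
t: 20.4
tcp_pos: [492.9, 3.0, 144.4]
eef_rot: [-1.898, -1.65, -0.79]
force: [0.5, 0.1, -0.4]
width: 38.7
grasp_force: 0.0
```

Emit:
{"method": "carry_out", "body": {"deltas": [{"tx": 0,"ty": 0,"tz": -0.3,"ax": 0,"ay": 0,"az": 0,"claw": -0.1},{"tx": 0.1,"ty": 0,"tz": -0.8,"ax": 0,"ay": 0,"az": 0,"claw": -0.1},{"tx": 0.2,"ty": 0,"tz": -0.8,"ax": 0,"ay": 0,"az": 0,"claw": -0.1},{"tx": 0.8,"ty": 0,"tz": 0,"ax": 0,"ay": 0,"az": 0,"claw": 0},{"tx": 0.9,"ty": 0,"tz": 0,"ax": 0,"ay": 0,"az": 0,"claw": 0},{"tx": 0,"ty": 0,"tz": 0,"ax": 0,"ay": 0,"az": 0,"claw": 0}]}}

```text
t: 21.0
tcp_pos: [493.1, 6.7, 229.7]
eef_rot: [-1.895, -1.654, -0.793]
force: [-0.1, -0.5, -1.0]
width: 42.9
grasp_force: 0.0
```

```bash
python3 rel.py; python3 - <<'E'
from st import *
p0,R0=pose();print(np.round(p0),observe()["joint_pos"].round(2))
mid=foot+a*75
tgt=mid+n*90
for R1 in (Rre,Rre*R.from_euler("z",np.pi)):
  N=plan(tgt,R1);o=path(p0,R0,tgt,R1,N,[(0,0,22)]);print(np.round(o[::4]).tolist())
c=eyes.capture("wrist");np.savez("w7.npz",T=c["world_from_camera"],K=c["intrinsics"]);save(c,"w7.png");s=eyes.capture("scene");save(s,"s7.png")
im=np.hstack([cv2.resize(c["pixels"],(400,300)),cv2.resize(s["pixels"][170:320,220:420],(400,300))]);cv2.imwrite("pics/m7.png",im[:,:,::-1])
print([np.round(project(q,c,True)[0]).tolist() for q in (foot,foot+150*a)],[np.round(project(q,s)[0]).tolist() for q in (foot,foot+150*a)])
E
```

```text
off a,n,y [56.1 63.8  0. ] F a,n,y [-0.3 -1.  -0. ] 42.860245537827495 21.0
[493.   7. 230.] [ 0.34  0.77 -0.02  1.87 -0.98  0.97  0.97]
 N= 21 t [0.179, 0.001, 0.125] a [0.004, -0.936, 0.005]
[[[494.0, 13.0, 231.0], [496.0, 27.0, 214.0]], [[498.0, 39.0, 231.0], [499.0, 48.0, 210.0]], [[501.0, 64.0, 223.0], [502.0, 66.0, 201.0]], [[504.0, 85.0, 208.0], [504.0, 81.0, 186.0]], [[507.0, 101.0, 187.0], [505.0, 90.0, 168.0]], [[508.0, 110.0, 163.0], [506.0, 94.0, 147.0]]]
 N= 41 t [-0.035, 0.132, 0.042] a [0.676, 0.003, -0.675]
[[[497.0, 6.0, 228.0], [498.0, 22.0, 213.0]], [[513.0, 8.0, 222.0], [509.0, 23.0, 206.0]], [[527.0, 14.0, 215.0], [519.0, 27.0, 200.0]], [[540.0, 24.0, 209.0], [528.0, 34.0, 193.0]], [[548.0, 37.0, 202.0], [534.0, 44.0, 186.0]], [[552.0, 53.0, 196.0], [537.0, 54.0, 180.0]], [[551.0, 69.0, 189.0], [536.0, 65.0, 173.0]], [[546.0, 83.0, 182.0], [532.0, 76.0, 167.0]], [[536.0, 96.0, 176.0], [526.0, 85.0, 160.0]], [[523.0, 105.0, 169.0], [517.0, 91.0, 154.0]], [[508.0, 110.0, 163.0], [506.0, 94.0, 147.0]]]
[[319.0, 279.0], [318.0, 383.0]] [[325.0, 270.0], [304.0, 192.0]]
```

View pics/m7.png

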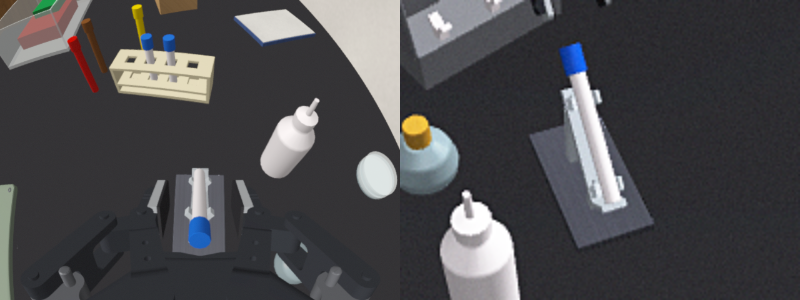

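The tube rests in both saddles with its foot at the stop (scene crop: cap at (572,58), foot at (612,200)). I'll pitch the tool over for the grip across the middle.

Emit:
{"method": "carry_out", "body": {"deltas": [{"tx": 0.179,"ty": 0,"tz": 0.125,"ax": 0,"ay": -0.936,"az": 0,"claw": 0},{"tx": 0.179,"ty": 0,"tz": 0.125,"ax": 0,"ay": -0.936,"az": 0,"claw": 0},{"tx": 0.179,"ty": 0,"tz": 0.125,"ax": 0,"ay": -0.936,"az": 0,"claw": 0},{"tx": 0.179,"ty": 0,"tz": 0.125,"ax": 0,"ay": -0.936,"az": 0,"claw": 0},{"tx": 0.179,"ty": 0,"tz": 0.125,"ax": 0,"ay": -0.936,"az": 0,"claw": 0},{"tx": 0.179,"ty": 0,"tz": 0.125,"ax": 0,"ay": -0.936,"az": 0,"claw": 0},{"tx": 0.179,"ty": 0,"tz": 0.125,"ax": 0,"ay": -0.936,"az": 0,"claw": 0},{"tx": 0.179,"ty": 0,"tz": 0.125,"ax": 0,"ay": -0.936,"az": 0,"claw": 0},{"tx": 0.179,"ty": 0,"tz": 0.125,"ax": 0,"ay": -0.936,"az": 0,"claw": 0},{"tx": 0.179,"ty": 0,"tz": 0.125,"ax": 0,"ay": -0.936,"az": 0,"claw": 0}]}}

```text
t: 22.1
tcp_pos: [501.9, 66.9, 216.9]
eef_rot: [-2.358, -2.046, -0.043]
force: [-0.5, 0.4, -1.1]
width: 42.4
grasp_force: 0.0
```

Emit:
{"method": "carry_out", "body": {"deltas": [{"tx": 0.179,"ty": 0,"tz": 0.125,"ax": 0,"ay": -0.936,"az": 0,"claw": 0},{"tx": 0.179,"ty": 0,"tz": 0.125,"ax": 0,"ay": -0.936,"az": 0,"claw": 0},{"tx": 0.179,"ty": 0,"tz": 0.125,"ax": 0,"ay": -0.936,"az": 0,"claw": 0},{"tx": 0.179,"ty": 0,"tz": 0.125,"ax": 0,"ay": -0.936,"az": 0,"claw": 0},{"tx": 0.179,"ty": 0,"tz": 0.125,"ax": 0,"ay": -0.936,"az": 0,"claw": 0},{"tx": 0,"ty": 0,"tz": 0,"ax": 0,"ay": 0,"az": 0,"claw": 0}]}}

```text
t: 22.7
tcp_pos: [505.0, 93.1, 193.8]
eef_rot: [2.182, 1.9, -0.375]
force: [0.6, -1.1, 0.2]
width: 43.0
grasp_force: 0.0
```

```bash
python3 - <<'E'
from st import *
p0,R0=pose();print(np.round(p0),observe()["joint_pos"].round(2),observe()["t"],R0.as_matrix().round(2).tolist())
mid=foot+a*75;plan(mid+n*75,Rre);print(mid)
E
```

```text
[505.  93. 194.] [-0.77  0.9   0.75  1.68 -0.32  0.87 -0.11] 22.7 [[0.13, 0.99, -0.05], [0.93, -0.14, -0.33], [-0.33, 0.0, -0.94]]
 N= 6 t [0.148, 0.005, 0.185] a [0.011, -0.925, 0.014]
[498.95810593  46.69911093  99.03325   ]
```

Emit:
{"method": "carry_out", "body": {"deltas": [{"tx": 0.148,"ty": 0.005,"tz": 0.185,"ax": 0.01,"ay": -0.925,"az": 0.01,"claw": 0},{"tx": 0.148,"ty": 0.005,"tz": 0.185,"ax": 0.01,"ay": -0.925,"az": 0.01,"claw": 0},{"tx": 0.148,"ty": 0.005,"tz": 0.185,"ax": 0.01,"ay": -0.925,"az": 0.01,"claw": 0},{"tx": 0.148,"ty": 0.005,"tz": 0.185,"ax": 0.01,"ay": -0.925,"az": 0.01,"claw": 0},{"tx": 0.148,"ty": 0.005,"tz": 0.185,"ax": 0.01,"ay": -0.925,"az": 0.01,"claw": 0},{"tx": 0.148,"ty": 0.005,"tz": 0.185,"ax": 0.01,"ay": -0.925,"az": 0.01,"claw": 0},{"tx": 0,"ty": 0,"tz": 0,"ax": 0,"ay": 0,"az": 0,"claw": 0}]}}

```text
t: 23.4
tcp_pos: [506.8, 97.8, 152.0]
eef_rot: [1.906, 1.646, -0.788]
force: [-0.1, -0.1, 0.4]
width: 42.4
grasp_force: 0.0
```

```bash
python3 - <<'E'
from st import *
p0,R0=pose();mid=foot+a*75;d=p0-mid;print(np.round([d@a,d@n,d@sy],1),observe()["joint_pos"].round(2),observe()["t"])
plan(mid+n*5.5,Rre)
c=eyes.capture("wrist");np.savez("w8.npz",T=c["world_from_camera"],K=c["intrinsics"]);save(c,"w8.png")
print([np.round(project(q,c,True)[0]).tolist() for q in (foot,foot+124*a,foot+150*a)])
m=cv2.inRange(cv2.cvtColor(c["pixels"],cv2.COLOR_RGB2HSV),(105,120,40),(130,255,255));_,_,st,ce=cv2.connectedComponentsWithStats(m)
for s,e in zip(st[1:],ce[1:]):
    if s[4]>150: print("cap",e.round(),s,np.round(project(foot+137*a,c,True)))
E
```

```text
[ 0.9 74.   0.3] [-0.93  1.21  0.92  1.51 -0.17  1.07 -0.33] 23.4
 N= 3 t [0.009, -0.002, 0.761] a [-0.006, -0.009, 0.002]
[[319.0, 123.0], [319.0, 334.0], [319.0, 368.0]]
cap [ 48. 325.] [ 37 312  23  27 400] [[319. 352.]]
cap [ 78. 335.] [ 64 325  31  19 367] [[319. 352.]]
cap [318. 379.] [ 257  332  125   78 5937] [[319. 352.]]
cap [206. 420.] [203 401   7  36 201] [[319. 352.]]
```

View pics/w8.png

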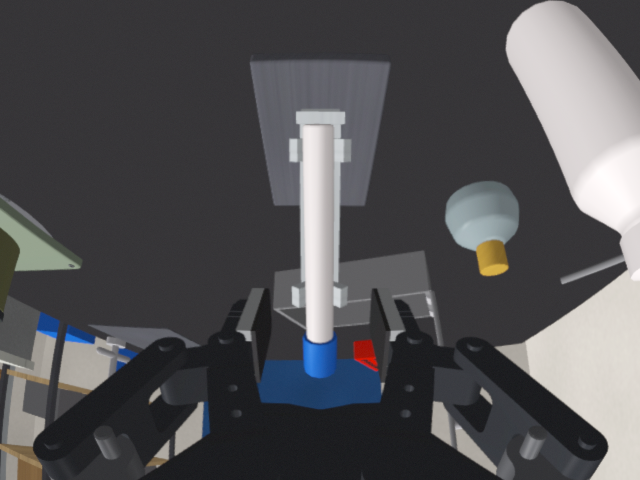

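The tube lies centred in the wrist view: foot at (319,124) by the stop, cap at (319,337–375), as predicted. I'll descend and grip.

Emit:
{"method": "carry_out", "body": {"deltas": [{"tx": 0,"ty": 0,"tz": 0.8,"ax": 0,"ay": 0,"az": 0,"claw": 0},{"tx": 0,"ty": 0,"tz": 0.8,"ax": 0,"ay": 0,"az": 0,"claw": 0},{"tx": 0,"ty": 0,"tz": 0.5,"ax": 0,"ay": 0,"az": 0,"claw": 0},{"tx": 0,"ty": 0,"tz": 0.18,"ax": 0,"ay": 0,"az": 0,"claw": 0},{"tx": 0,"ty": 0,"tz": 0,"ax": 0,"ay": 0,"az": 0,"claw": 0}]}}

```text
t: 23.95
tcp_pos: [500.3, 49.8, 105.9]
eef_rot: [1.911, 1.644, -0.782]
force: [0.4, 0.3, -0.1]
width: 42.7
grasp_force: 0.0
```

Emit:
{"method": "carry_out", "body": {"deltas": [{"tx": 0,"ty": 0,"tz": 0,"ax": 0,"ay": 0,"az": 0,"claw": -0.4},{"tx": 0,"ty": 0,"tz": 0,"ax": 0,"ay": 0,"az": 0,"claw": -1},{"tx": 0,"ty": 0,"tz": 0,"ax": 0,"ay": 0,"az": 0,"claw": -1},{"tx": 0,"ty": 0,"tz": 0,"ax": 0,"ay": 0,"az": 0,"claw": -1},{"tx": 0,"ty": 0,"tz": 0,"ax": 0,"ay": 0,"az": 0,"claw": -1}], "grip_force": 30}}

```text
t: 24.45
tcp_pos: [500.0, 50.9, 105.6]
eef_rot: [1.908, 1.645, -0.783]
force: [-4.3, 5.0, 6.7]
width: 14.7
grasp_force: 29.4
```

```bash
python3 - <<'E'
from st import *
p0,R0=pose();mid=foot+a*75;d=p0-mid;F=observe()["force"];print(np.round([d@a,d@n,d@sy],1),F,observe()["width"],observe()["grasp_force"],observe()["t"])
np.savez("grip.npz",off=[d@a,d@n,d@sy])
cx=rdir(CASE,(1,0,0));cy=rdir(CASE,(0,1,0));bed=rigid(CASE,(0,0,30))
up=p0+n*90
for R1 in (Rzy(-k,cy),Rzy(-k,-cy)):
  print("ang",(R0.inv()*R1).magnitude());T=bed+[0,0,120];N=plan(T,R1,up,R0);o=path(up,R0,T,R1,N,[(75,0,3),(-75,0,3)]);print(np.round(o[::4]).tolist())
E
```

```text
[1.6 7.7 0.4] [-4.30751824  5.03054227  6.71928822] 14.683173565524084 29.435749053955078 24.45
ang 2.0267715638835666
 N= 26 t [-0.315, -0.346, 0.215] a [-0.358, 0.251, -0.871]
[[[497.0, 104.0, 171.0], [500.0, 157.0, 118.0], [494.0, 48.0, 221.0]], [[458.0, 58.0, 180.0], [440.0, 113.0, 132.0], [476.0, -1.0, 223.0]], [[433.0, 2.0, 186.0], [396.0, 53.0, 146.0], [471.0, -53.0, 221.0]], [[426.0, -60.0, 189.0], [372.0, -17.0, 158.0], [481.0, -104.0, 214.0]], [[436.0, -120.0, 186.0], [369.0, -92.0, 164.0], [503.0, -150.0, 201.0]], [[461.0, -175.0, 175.0], [387.0, -166.0, 163.0], [535.0, -186.0, 181.0]], [[499.0, -220.0, 156.0], [424.0, -231.0, 151.0], [573.0, -210.0, 155.0]]]
ang 1.419320748968956
 N= 19 t [-0.422, 0.415, 0.26] a [0.313, 0.446, 0.758]
[[[519.0, 98.0, 173.0], [532.0, 149.0, 120.0], [506.0, 42.0, 221.0]], [[549.0, 27.0, 183.0], [580.0, 80.0, 140.0], [517.0, -29.0, 222.0]], [[560.0, -50.0, 187.0], [607.0, -2.0, 154.0], [511.0, -100.0, 214.0]], [[552.0, -126.0, 181.0], [613.0, -88.0, 160.0], [489.0, -166.0, 195.0]], [[527.0, -198.0, 163.0], [598.0, -174.0, 155.0], [456.0, -222.0, 166.0]]]
```

Emit:
{"method": "carry_out", "body": {"deltas": [{"tx": 0,"ty": 0,"tz": -0.3,"ax": 0,"ay": 0,"az": 0,"claw": -1},{"tx": 0,"ty": 0,"tz": -0.8,"ax": 0,"ay": 0,"az": 0,"claw": -1},{"tx": 0,"ty": 0,"tz": -0.8,"ax": 0,"ay": 0,"az": 0,"claw": -1},{"tx": 0,"ty": 0,"tz": -0.8,"ax": 0,"ay": 0,"az": 0,"claw": -1},{"tx": 0,"ty": 0,"tz": 0,"ax": 0,"ay": 0,"az": 0,"claw": -1}]}}

```text
t: 24.95
tcp_pos: [509.5, 109.3, 164.6]
eef_rot: [1.906, 1.647, -0.777]
force: [0.5, 0.5, -0.6]
width: 15.1
grasp_force: 29.3
```

```bash
python3 - <<'E'
from st import *
from scipy.spatial.transform import Slerp
p0,R0=pose();print(p0,observe()["width"],observe()["grasp_force"],observe()["joint_pos"].round(2))
cx=rdir(CASE,(1,0,0));cy=rdir(CASE,(0,1,0));bed=rigid(CASE,(0,0,30))
R1=Rzy(-k,cy);Rm=Slerp([0,1],R.concatenate([R0,R1]))(.5);W=np.array([485,-50,225.]);T=bed+[0,0,125]
for x in((W,Rm,p0,R0),(T,R1,W,Rm)):
  N=plan(*x,nmin=13);o=path(x[2],x[3],x[0],x[1],N,[(75,0,7),(-75,0,7)]);print(np.round(o[::3]).tolist())
E
```

```text
[509.49279323 109.30457381 164.57524262] 15.104156925205059 29.257275760173798 [-0.94  1.19  0.93  1.48 -0.17  1.11 -0.34]
 N= 13 t [-0.396, -0.203, 0.119] a [-0.355, 0.252, -0.87]
[[[502.0, 99.0, 170.0], [504.0, 149.0, 114.0], [499.0, 40.0, 217.0]], [[484.0, 66.0, 187.0], [472.0, 118.0, 135.0], [497.0, 4.0, 229.0]], [[475.0, 28.0, 202.0], [448.0, 80.0, 155.0], [504.0, -31.0, 238.0]], [[476.0, -11.0, 215.0], [434.0, 37.0, 174.0], [519.0, -66.0, 244.0]], [[485.0, -50.0, 225.0], [432.0, -9.0, 191.0], [540.0, -96.0, 247.0]]]
 N= 13 t [-0.159, -0.402, 0.275] a [-0.355, 0.252, -0.87]
[[[482.0, -65.0, 222.0], [425.0, -27.0, 190.0], [541.0, -107.0, 241.0]], [[477.0, -109.0, 210.0], [411.0, -82.0, 185.0], [545.0, -139.0, 222.0]], [[481.0, -152.0, 195.0], [409.0, -139.0, 177.0], [554.0, -169.0, 200.0]], [[492.0, -193.0, 177.0], [417.0, -194.0, 165.0], [567.0, -194.0, 175.0]], [[510.0, -230.0, 155.0], [436.0, -245.0, 148.0], [583.0, -214.0, 148.0]]]
```

Emit:
{"method": "carry_out", "body": {"deltas": [{"tx": -0.396,"ty": -0.203,"tz": 0.119,"ax": -0.355,"ay": 0.252,"az": -0.87,"claw": -1},{"tx": -0.396,"ty": -0.203,"tz": 0.119,"ax": -0.355,"ay": 0.252,"az": -0.87,"claw": -1},{"tx": -0.396,"ty": -0.203,"tz": 0.119,"ax": -0.355,"ay": 0.252,"az": -0.87,"claw": -1},{"tx": -0.396,"ty": -0.203,"tz": 0.119,"ax": -0.355,"ay": 0.252,"az": -0.87,"claw": -1},{"tx": -0.396,"ty": -0.203,"tz": 0.119,"ax": -0.355,"ay": 0.252,"az": -0.87,"claw": -1},{"tx": -0.396,"ty": -0.203,"tz": 0.119,"ax": -0.355,"ay": 0.252,"az": -0.87,"claw": -1},{"tx": -0.396,"ty": -0.203,"tz": 0.119,"ax": -0.355,"ay": 0.252,"az": -0.87,"claw": -1},{"tx": -0.396,"ty": -0.203,"tz": 0.119,"ax": -0.355,"ay": 0.252,"az": -0.87,"claw": -1},{"tx": -0.396,"ty": -0.203,"tz": 0.119,"ax": -0.355,"ay": 0.252,"az": -0.87,"claw": -1},{"tx": -0.396,"ty": -0.203,"tz": 0.119,"ax": -0.355,"ay": 0.252,"az": -0.87,"claw": -1}]}}

```text
t: 25.95
tcp_pos: [474.1, -13.5, 214.0]
eef_rot: [1.238, 2.447, -0.562]
force: [0.1, 0.2, -1.0]
width: 15.1
grasp_force: 29.3
```

Emit:
{"method": "carry_out", "body": {"deltas": [{"tx": -0.396,"ty": -0.203,"tz": 0.119,"ax": -0.355,"ay": 0.252,"az": -0.87,"claw": -1},{"tx": -0.396,"ty": -0.203,"tz": 0.119,"ax": -0.355,"ay": 0.252,"az": -0.87,"claw": -1},{"tx": -0.396,"ty": -0.203,"tz": 0.119,"ax": -0.355,"ay": 0.252,"az": -0.87,"claw": -1},{"tx": 0,"ty": 0,"tz": 0,"ax": 0,"ay": 0,"az": 0,"claw": -1}]}}

```text
t: 26.35
tcp_pos: [483.5, -54.7, 224.5]
eef_rot: [0.993, 2.637, -0.475]
force: [-0.8, -0.1, 0.1]
width: 14.6
grasp_force: 29.3
```

```bash
python3 - <<'E'
from st import *
p0,R0=pose();print(p0,observe()["width"],observe()["t"],observe()["joint_pos"].round(2))
R1=Rzy(-k,rdir(CASE,(0,1,0)));T=rigid(CASE,(0,0,30))+[0,0,125]
plan(T,R1,nmin=13)
E
```

```text
[483.51903932 -54.67380527 224.47727754] 14.578966495024234 26.35 [-0.51  0.69  0.54  2.02  0.22  0.4   0.56]
 N= 14 t [-0.149, -0.361, 0.253] a [-0.332, 0.231, -0.813]
```

Emit:
{"method": "carry_out", "body": {"deltas": [{"tx": -0.149,"ty": -0.361,"tz": 0.253,"ax": -0.332,"ay": 0.231,"az": -0.813,"claw": -1},{"tx": -0.149,"ty": -0.361,"tz": 0.253,"ax": -0.332,"ay": 0.231,"az": -0.813,"claw": -1},{"tx": -0.149,"ty": -0.361,"tz": 0.253,"ax": -0.332,"ay": 0.231,"az": -0.813,"claw": -1},{"tx": -0.149,"ty": -0.361,"tz": 0.253,"ax": -0.332,"ay": 0.231,"az": -0.813,"claw": -1},{"tx": -0.149,"ty": -0.361,"tz": 0.253,"ax": -0.332,"ay": 0.231,"az": -0.813,"claw": -1},{"tx": -0.149,"ty": -0.361,"tz": 0.253,"ax": -0.332,"ay": 0.231,"az": -0.813,"claw": -1},{"tx": -0.149,"ty": -0.361,"tz": 0.253,"ax": -0.332,"ay": 0.231,"az": -0.813,"claw": -1}]}}

```text
t: 27.05
tcp_pos: [479.2, -145.5, 196.5]
eef_rot: [0.369, 2.963, -0.255]
force: [-0.6, -0.1, -0.3]
width: 14.8
grasp_force: 29.3
```

Emit:
{"method": "carry_out", "body": {"deltas": [{"tx": -0.149,"ty": -0.361,"tz": 0.253,"ax": -0.332,"ay": 0.231,"az": -0.813,"claw": -1},{"tx": -0.149,"ty": -0.361,"tz": 0.253,"ax": -0.332,"ay": 0.231,"az": -0.813,"claw": -1},{"tx": -0.149,"ty": -0.361,"tz": 0.253,"ax": -0.332,"ay": 0.231,"az": -0.813,"claw": -1},{"tx": -0.149,"ty": -0.361,"tz": 0.253,"ax": -0.332,"ay": 0.231,"az": -0.813,"claw": -1},{"tx": 0,"ty": 0,"tz": 0,"ax": 0,"ay": 0,"az": 0,"claw": -1}]}}

```text
t: 27.55
tcp_pos: [492.9, -196.3, 173.4]
eef_rot: [-0.015, 3.079, -0.114]
force: [-0.8, 0.4, -0.3]
width: 14.9
grasp_force: 29.3
```

```bash
python3 - <<'E'
from st import *
p0,R0=pose();print(p0,observe()["width"],observe()["t"],observe()["joint_pos"].round(2),R0.as_matrix().round(2).tolist())
R1=Rzy(-k,rdir(CASE,(0,1,0)));T=rigid(CASE,(0,0,30))+[0,0,125]
plan(T,R1)
c=eyes.capture("wrist");np.savez("w9.npz",T=c["world_from_camera"],K=c["intrinsics"]);save(c,"w9.png")
for q in [(95,55,50),(95,-55,50),(-95,55,50),(-95,-55,50),(36,13,34),(36,-13,34),(-36,13,34),(-36,-13,34)]: print(q,project(rigid(CASE,q),c,True)[0].round())
E
```

```text
[ 492.88772681 -196.28199612  173.4123234 ] 14.946586777720741 27.55 [ 0.4   0.73 -0.21  1.83  0.38  0.54  1.51] [[-1.0, -0.01, 0.06], [-0.01, 1.0, -0.07], [-0.06, -0.07, -1.0]]
 N= 3 t [-0.148, -0.371, 0.23] a [-0.332, 0.219, -0.812]
(95, 55, 50) [381. 345.]
(95, -55, 50) [251. 359.]
(-95, 55, 50) [339.  94.]
(-95, -55, 50) [181. 132.]
(36, 13, 34) [317. 279.]
(36, -13, 34) [284. 283.]
(-36, 13, 34) [297. 189.]
(-36, -13, 34) [262. 195.]
```

View pics/w9.png

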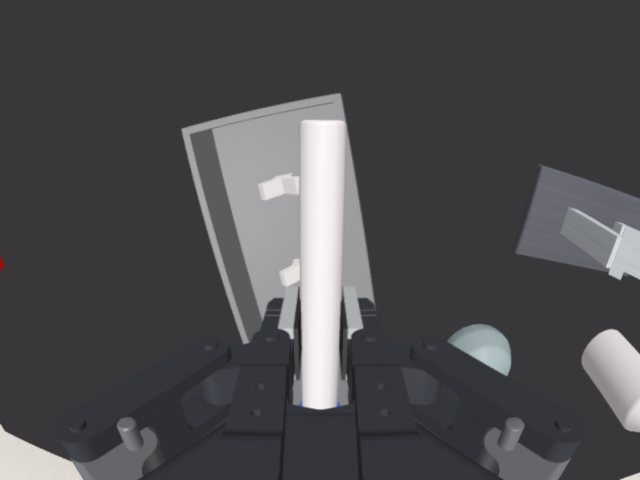

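The wrist view shows the tube held level, with the case rim corners at (184,130) and (341,95). The V supports' left arms are near (265,190) and (285,275). I'll refine the case pose with these and the lid arc points.

```bash
python3 - <<'E'
from st import *
L=lambda n:(lambda d:{"world_from_camera":d["T"],"intrinsics":d["K"]})(np.load(n))
c=L("w9.npz");c3=L("w3.npz")
O=[((-95,-55,50),(184,130)),((-95,55,50),(341,95))]
O3=[((-150,33,38),(323,231)),((-150,-33,38),(318,317)),((-190,55,6),(267,195)),((-190,-55,6),(260,319)),((0,55,6),(466,200)),((0,-55,6),(449,306))]
T=[([469.3,-232.6,132],[1.978,2.437,-.004]),([509.1,-224.7,178.1],[-1.926,-2.372,.158]),([592.2,-208.1,210.1],[-1.84,-2.267,.371]),([648.7,-196.3,202.9],[-1.782,-2.197,.493])]
B=[np.array(p)+R.from_rotvec(r).apply([0,0,3]) for p,r in T]
def line(x):
    a,b=project([rigid(x,(-95,-55,50)),rigid(x,(40,-55,50))],c,True);d=(b-a)/np.linalg.norm(b-a);return np.array([d[0]*(342-a[1])-d[1]*(249-a[0])])
def f(x):
    e=[project(rigid(x,q),c,True)[0]-p for q,p in O]+[line(x)]+[.4*(project(lidpt(x[:3],x[3],q),c3,True)[0]-p) for q,p in O3]
    h=rigid(x,(95,0,50));ex=rdir(x,(1,0,0));e+=[[.5*(np.hypot((b-h)@ex,b[2]-50)-154.7)] for b in B]
    return np.concatenate(e)
r=least_squares(f,CASE+[.271],loss="soft_l1");print(np.round(r.x,3));print(np.round(r.fun,1))
for q in [(36,13,34),(36,-13,34),(-36,13,34),(-36,-13,34)]: print(q,project(rigid(r.x,q),c,True)[0].round())
E
```

```text
[ 5.08979e+02 -2.28639e+02  1.98000e-01  2.78000e-01]
[-1.1  0.3  0.4 -1.1 -6.1  1.  -0.   0.2 -1.8 -0.8 -1.6  0.6  0.2  1.3
 -0.7 -0.1 -1.   0.7  1.1  1.4  1.3]
(36, 13, 34) [318. 278.]
(36, -13, 34) [285. 283.]
(-36, 13, 34) [298. 188.]
(-36, -13, 34) [264. 194.]
```

```bash
sed -i 's/^CASE=\[[^]]*\]/CASE=[509,-228.8,.2]/' h.py; python3 - <<'E'
from st import *
R1=Rzy(-k,rdir(CASE,(0,1,0)));T=rigid(CASE,(1.6,0,37))
plan(T+[0,0,60],R1,nmin=4);print(T)
E
```

```text
N= 4 t [-0.102, -0.259, 0.657] a [-0.249, 0.167, -0.596]
[ 510.56810652 -228.48212907   37.        ]
```

Emit:
{"method": "carry_out", "body": {"deltas": [{"tx": -0.102,"ty": -0.259,"tz": 0.657,"ax": -0.249,"ay": 0.167,"az": -0.596,"claw": -1},{"tx": -0.102,"ty": -0.259,"tz": 0.657,"ax": -0.249,"ay": 0.167,"az": -0.596,"claw": -1},{"tx": -0.102,"ty": -0.259,"tz": 0.657,"ax": -0.249,"ay": 0.167,"az": -0.596,"claw": -1},{"tx": -0.102,"ty": -0.259,"tz": 0.657,"ax": -0.249,"ay": 0.167,"az": -0.596,"claw": -1},{"tx": 0,"ty": 0,"tz": 0,"ax": 0,"ay": 0,"az": 0,"claw": -1}]}}

```text
t: 28.1
tcp_pos: [510.5, -227.7, 95.8]
eef_rot: [0.317, -3.124, -0.0]
force: [-0.4, 0.4, 0.0]
width: 14.9
grasp_force: 29.3
```

```bash
python3 - <<'E'
from st import *
p0,R0=pose();print(p0,observe()["width"],observe()["t"])
R1=Rzy(-k,rdir(CASE,(0,1,0)));T=rigid(CASE,(1.6,0,37))
plan(T+[0,0,6],R1,nmin=4)
c=eyes.capture("wrist");np.savez("w10.npz",T=c["world_from_camera"],K=c["intrinsics"]);s=eyes.capture("side")
for q in [(-95,55,50),(-95,-55,50),(-36,13,34),(-36,-13,34),(36,-13,34),(36,13,34)]: print(q,project(rigid(CASE,q),c,True)[0].round())
print("foot",project(p0+R0.apply([[76.6,0,7]]),c,True).round())
im=np.hstack([c["pixels"],np.zeros((480,160,3),np.uint8)]);im[:240,480:]=cv2.resize(s["pixels"][270:400,320:493],(320,240));cv2.imwrite("pics/m10.png",im[:,:,::-1])
E
```

```text
[ 510.50929489 -227.72305622   95.81351394] 14.93661134177478 28.1
 N= 4 t [0.0, -0.006, 0.44] a [0.001, -0.006, 0.006]
(-95, 55, 50) [441.  83.]
(-95, -55, 50) [200.  82.]
(-36, 13, 34) [346. 200.]
(-36, -13, 34) [294. 200.]
(36, -13, 34) [297. 325.]
(36, 13, 34) [343. 326.]
foot [[322. 120.]]
```

View pics/m10.png

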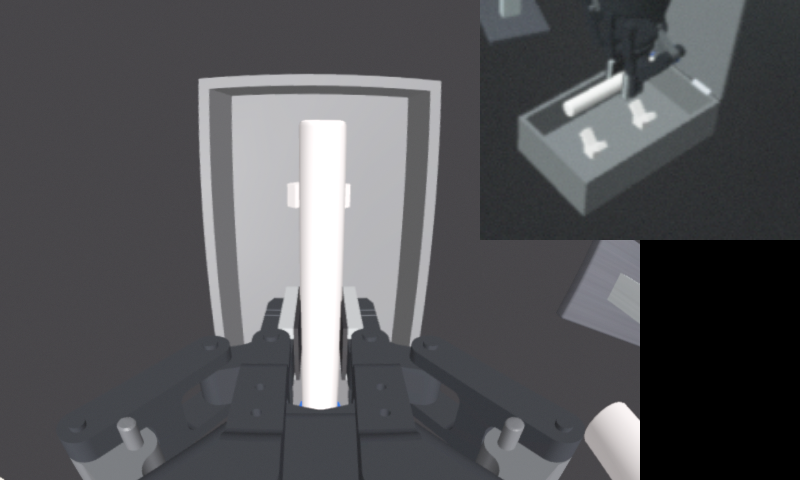

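The case is centred under the tube: rim corners at (199,80) and (441,82), as predicted, and the V support is centred at about (319,195). I'll lower the tube.

Emit:
{"method": "carry_out", "body": {"deltas": [{"tx": 0.03,"ty": -0.02,"tz": 0.5,"ax": 0,"ay": 0,"az": 0,"claw": -1},{"tx": 0,"ty": 0,"tz": 0.6,"ax": 0,"ay": 0,"az": 0,"claw": -1},{"tx": 0,"ty": 0,"tz": 0.5,"ax": 0,"ay": 0,"az": 0,"claw": -1},{"tx": 0,"ty": 0,"tz": 0.16,"ax": 0,"ay": 0,"az": 0,"claw": -1},{"tx": 0,"ty": 0,"tz": 0,"ax": 0,"ay": 0,"az": 0,"claw": -1}]}}

```text
t: 28.7
tcp_pos: [510.6, -228.1, 45.8]
eef_rot: [-0.318, 3.124, -0.002]
force: [-0.3, -0.4, -0.6]
width: 14.8
grasp_force: 29.3
```

Emit:
{"method": "carry_out", "body": {"deltas": [{"tx": 0,"ty": 0,"tz": 0.1,"ax": 0,"ay": 0,"az": 0,"claw": -1},{"tx": 0,"ty": 0,"tz": 0,"ax": 0,"ay": 0,"az": 0,"claw": -1}]}}

```text
t: 28.9
tcp_pos: [510.7, -228.7, 42.7]
eef_rot: [-0.318, 3.124, -0.002]
force: [0.3, -0.2, -0.8]
width: 14.7
grasp_force: 29.3
```

Emit:
{"method": "carry_out", "body": {"deltas": [{"tx": 0,"ty": 0,"tz": 0.06,"ax": 0,"ay": 0,"az": 0,"claw": -1},{"tx": 0,"ty": 0,"tz": 0,"ax": 0,"ay": 0,"az": 0,"claw": -1}]}}

```text
t: 29.1
tcp_pos: [510.5, -228.9, 40.4]
eef_rot: [-0.318, 3.124, -0.002]
force: [0.1, 0.2, -0.2]
width: 15.0
grasp_force: 29.3
```

Emit:
{"method": "carry_out", "body": {"deltas": [{"tx": 0.02,"ty": 0,"tz": 0.06,"ax": 0,"ay": 0,"az": 0,"claw": -1},{"tx": 0,"ty": 0,"tz": 0,"ax": 0,"ay": 0,"az": 0,"claw": -1}]}}

```text
t: 29.3
tcp_pos: [509.7, -229.0, 38.4]
eef_rot: [-0.318, 3.124, -0.001]
force: [-0.6, 0.4, 0.1]
width: 14.6
grasp_force: 29.3
```

Emit:
{"method": "carry_out", "body": {"deltas": [{"tx": 0,"ty": 0,"tz": 0.05,"ax": 0,"ay": 0,"az": 0,"claw": -1},{"tx": 0,"ty": 0,"tz": 0,"ax": 0,"ay": 0,"az": 0,"claw": -1}]}}

```text
t: 29.5
tcp_pos: [510.0, -229.1, 37.1]
eef_rot: [-0.318, 3.124, -0.002]
force: [0.2, -0.9, 2.0]
width: 14.7
grasp_force: 29.7
```

Emit:
{"method": "carry_out", "body": {"deltas": [{"tx": 0,"ty": 0,"tz": 0.03,"ax": 0,"ay": 0,"az": 0,"claw": -1},{"tx": 0,"ty": 0,"tz": 0,"ax": 0,"ay": 0,"az": 0,"claw": -1}]}}

```text
t: 29.7
tcp_pos: [510.0, -229.2, 36.7]
eef_rot: [-0.318, 3.124, -0.002]
force: [-1.9, -0.5, 13.1]
width: 14.8
grasp_force: 30.7
```

Emit:
{"method": "carry_out", "body": {"deltas": [{"tx": 0,"ty": 0,"tz": 0,"ax": 0,"ay": 0,"az": 0,"claw": -0.5},{"tx": 0,"ty": 0,"tz": 0,"ax": 0,"ay": 0,"az": 0,"claw": -0.2},{"tx": 0,"ty": 0,"tz": 0,"ax": 0,"ay": 0,"az": 0,"claw": -0.2},{"tx": 0,"ty": 0,"tz": -0.3,"ax": 0,"ay": 0,"az": 0,"claw": -0.2},{"tx": 0,"ty": 0,"tz": -0.8,"ax": 0,"ay": 0,"az": 0,"claw": -0.2},{"tx": 0,"ty": 0,"tz": -0.9,"ax": 0,"ay": 0,"az": 0,"claw": -0.2},{"tx": 0,"ty": 0,"tz": -0.9,"ax": 0,"ay": 0,"az": 0,"claw": -0.2},{"tx": 0,"ty": 0,"tz": -0.5,"ax": 0,"ay": 0,"az": 0,"claw": -0.2},{"tx": 0,"ty": 0,"tz": 0,"ax": 0,"ay": 0,"az": 0,"claw": -0.2}]}}

```text
t: 30.6
tcp_pos: [510.4, -229.2, 140.5]
eef_rot: [-0.317, 3.121, -0.004]
force: [-0.4, 0.4, -0.5]
width: 34.3
grasp_force: 0.0
```

```bash
python3 - <<'E'
from st import *
p0,R0=pose();print(p0,observe()["width"],observe()["t"],observe()["joint_pos"].round(2))
c=eyes.capture("wrist");s=eyes.capture("side");s2=eyes.capture("scene")
for nm,cc,f in (("w",c,1),("s",s,0),("sc",s2,0)):
  print(nm,[project(rigid(CASE,q),cc,bool(f))[0].round().tolist() for q in [(-75,0,30),(49,0,30),(75,0,30)]])
  m=cv2.inRange(cv2.cvtColor(cc["pixels"],cv2.COLOR_RGB2HSV),(105,120,40),(130,255,255));_,_,st,ce=cv2.connectedComponentsWithStats(m)
  print([(x.round().tolist(),y.tolist()) for x,y in zip(ce[1:],st[1:]) if 30<y[4]<6000])
im=np.hstack([cv2.resize(c["pixels"],(400,300)),cv2.resize(s["pixels"][250:400,320:520],(400,300))]);im2=np.hstack([cv2.resize(s2["pixels"][100:250,180:380],(400,300)),np.zeros((300,400,3),np.uint8)])
cv2.imwrite("pics/m11.png",np.vstack([im,im2])[:,:,::-1])
# joint options for next: bar grip
b=bar(1.62);print("bar",b)
E
```

```text
[ 510.42838068 -229.17267571  140.52372939] 34.26043963839525 30.6 [ 0.54  0.85 -0.34  1.67  0.41  0.69  1.76]
w [[323.0, 122.0], [322.0, 306.0], [322.0, 337.0]]
[([318.0, 324.0], [306, 304, 29, 40, 417])]
s [[367.0, 352.0], [413.0, 325.0], [422.0, 319.0]]
[([242.0, 135.0], [232, 130, 22, 11, 133]), ([326.0, 174.0], [312, 166, 29, 16, 56]), ([267.0, 182.0], [263, 177, 9, 12, 96]), ([283.0, 181.0], [279, 176, 9, 12, 96]), ([418.0, 322.0], [410, 316, 15, 14, 110])]
sc [[278.0, 158.0], [234.0, 182.0], [224.0, 188.0]]
[([151.0, 25.0], [97, 0, 109, 64, 4760]), ([284.0, 16.0], [259, 0, 46, 31, 825]), ([230.0, 184.0], [224, 178, 13, 14, 104]), ([440.0, 333.0], [433, 324, 16, 20, 249]), ([414.0, 339.0], [407, 329, 16, 21, 251])]
bar [ 646.53429484 -200.92041821  197.94947629]
```

View pics/m11.png

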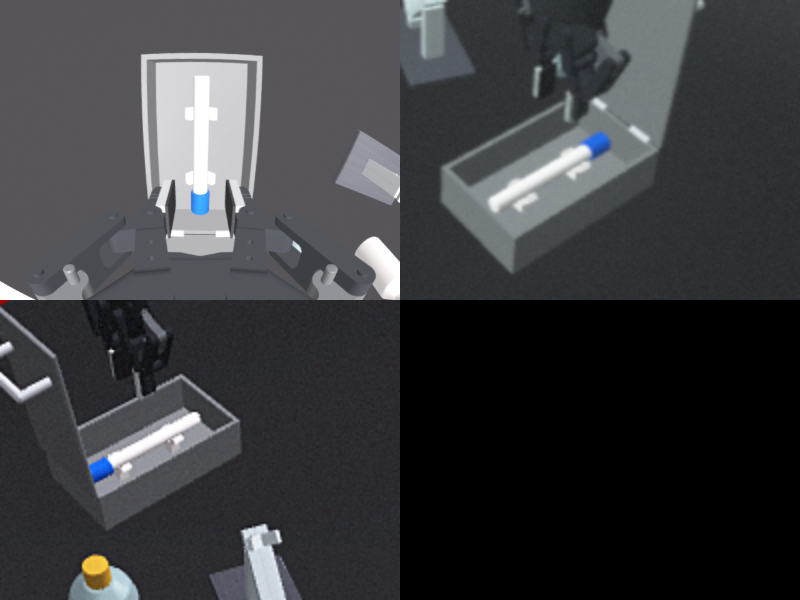

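The montage shows the tube lying flat on both V supports (wrist view: foot at (202,76), cap at (200,202)). It is centred in the case and the lid is upright. Next is closing: I'll hook the closed fingertips behind the lid's top edge and follow the arc down.

```bash
cat > cl.py <<'E'
from st import *
cx=rdir(CASE,(1,0,0))
def tcp(th,s,gap=0): return lidpt(CASE,th,(-s,0,6))+cx*(11+gap)+[0,0,22]
R1=Rzy(-k,rdir(CASE,(0,1,0)))
E
python3 - <<'E'
from cl import *
p0,R0=pose();A=np.array([p0[0],p0[1],292]);B=tcp(1.62,174,14);B2=B.copy();B2[2]=292
plan(A,R1,label="up");plan(B2,R1,A,R1,label="over");plan(B,R1,B2,R1,label="down");print(B)
E
```

```text
up N= 6 t [-0.0, -0.0, -0.857] a [-0.001, 0.001, 0.006]
over N= 5 t [-0.894, 0.001, 0.0] a [0.0, 0.0, 0.0]
down N= 2 t [0.0, 0.0, 0.775] a [0.0, 0.0, 0.0]
[ 640.8686671  -202.06889781  245.49431243]
```

Emit:
{"method": "carry_out", "body": {"deltas": [{"tx": 0,"ty": 0,"tz": -0.86,"ax": 0,"ay": 0,"az": 0,"claw": -1},{"tx": 0,"ty": 0,"tz": -0.86,"ax": 0,"ay": 0,"az": 0,"claw": -1},{"tx": 0,"ty": 0,"tz": -0.86,"ax": 0,"ay": 0,"az": 0,"claw": -1},{"tx": 0,"ty": 0,"tz": -0.86,"ax": 0,"ay": 0,"az": 0,"claw": -1},{"tx": 0,"ty": 0,"tz": -0.86,"ax": 0,"ay": 0,"az": 0,"claw": -1},{"tx": 0,"ty": 0,"tz": -0.86,"ax": 0,"ay": 0,"az": 0,"claw": -1},{"tx": 0,"ty": 0,"tz": 0,"ax": 0,"ay": 0,"az": 0,"claw": -1}]}}

```text
t: 31.45
tcp_pos: [510.2, -228.9, 294.9]
eef_rot: [-0.318, 3.121, -0.003]
force: [0.5, 0.1, -0.7]
width: 0.2
grasp_force: 0.0
```

Emit:
{"method": "carry_out", "body": {"deltas": [{"tx": -0.89,"ty": 0,"tz": 0,"ax": 0,"ay": 0,"az": 0,"claw": -1},{"tx": -0.89,"ty": 0,"tz": 0,"ax": 0,"ay": 0,"az": 0,"claw": -1},{"tx": -0.89,"ty": 0,"tz": 0,"ax": 0,"ay": 0,"az": 0,"claw": -1},{"tx": -0.89,"ty": 0,"tz": 0,"ax": 0,"ay": 0,"az": 0,"claw": -1},{"tx": -0.89,"ty": 0,"tz": 0,"ax": 0,"ay": 0,"az": 0,"claw": -1},{"tx": 0,"ty": 0,"tz": 0,"ax": 0,"ay": 0,"az": 0,"claw": -1}]}}

```text
t: 32.05
tcp_pos: [642.1, -200.0, 290.4]
eef_rot: [0.322, -3.124, -0.002]
force: [0.4, -0.2, -1.5]
width: -0.1
grasp_force: 0.0
```

```bash
python3 - <<'E'
from cl import *
p0,R0=pose();print(p0,R0.as_matrix().round(3).tolist(),observe()["width"],observe()["t"],observe()["joint_pos"].round(2),"mm ahead of lid face",(p0-tcp(1.62,174))@cx)
plan(tcp(1.62,174,14),R1)
E
```

```text
[ 642.08083913 -199.98942066  290.41295993] [[-0.979, -0.204, -0.001], [-0.204, 0.979, 0.001], [0.001, 0.001, -1.0]] -0.09467230369340648 32.05 [ 0.39  0.87 -0.39  0.98  0.3   1.34  1.84] mm ahead of lid face 15.601137627333717
 N= 2 t [0.026, -0.03, 0.749] a [0.007, -0.004, 0.032]
```

Emit:
{"method": "carry_out", "body": {"deltas": [{"tx": 0,"ty": 0,"tz": 0.75,"ax": 0,"ay": 0,"az": 0,"claw": -1},{"tx": 0,"ty": 0,"tz": 0.75,"ax": 0,"ay": 0,"az": 0,"claw": -1},{"tx": 0,"ty": 0,"tz": 0,"ax": 0,"ay": 0,"az": 0,"claw": -1}]}}

```text
t: 32.35
tcp_pos: [639.0, -202.0, 244.7]
eef_rot: [0.318, -3.121, -0.001]
force: [0.9, 0.2, 0.4]
width: -0.4
grasp_force: 0.0
```

```bash
cat >> cl.py <<'E'
def rows(th0,th1,s0,s1,N):
    p,R0=pose();print("at",p.round(1),observe()["force"].round(1),observe()["t"])
    for i in range(N+1):
        th=th0+(th1-th0)*i/N;q=tcp(th,s0+(s1-s0)*i/N);t=R0.inv().apply(q-p)/30;print(i,round(th,2),np.round(t,2).tolist());p=q
E
python3 -c "
from cl import *
rows(1.57,.0,174,185,16)"
```

```text
at [ 639.  -202.   244.7] [0.9 0.2 0.4] 32.35
0 1.57 [0.69, -0.01, -0.04]
1 1.47 [0.57, 0.0, -0.01]
2 1.37 [0.57, 0.0, 0.04]
3 1.28 [0.57, 0.0, 0.1]
4 1.18 [0.56, 0.0, 0.16]
5 1.08 [0.54, 0.0, 0.21]
6 0.98 [0.52, 0.0, 0.26]
7 0.88 [0.49, 0.0, 0.32]
8 0.79 [0.46, 0.0, 0.36]
9 0.69 [0.42, 0.0, 0.41]
10 0.59 [0.38, 0.0, 0.45]
11 0.49 [0.34, 0.0, 0.49]
12 0.39 [0.29, 0.0, 0.52]
13 0.29 [0.24, 0.0, 0.55]
14 0.2 [0.18, 0.0, 0.57]
15 0.1 [0.13, -0.0, 0.59]
16 0.0 [0.07, -0.0, 0.6]
```

Emit:
{"method": "carry_out", "body": {"deltas": [{"tx": 0.4,"ty": -0.01,"tz": -0.03,"ax": 0,"ay": 0,"az": 0,"claw": -1},{"tx": 0.29,"ty": 0,"tz": -0.01,"ax": 0,"ay": 0,"az": 0,"claw": -1},{"tx": 0.57,"ty": 0,"tz": -0.01,"ax": 0,"ay": 0,"az": 0,"claw": -1},{"tx": 0.57,"ty": 0,"tz": 0.04,"ax": 0,"ay": 0,"az": 0,"claw": -1}]}}

```text
t: 32.75
tcp_pos: [586.2, -213.3, 249.0]
eef_rot: [-0.318, 3.123, -0.002]
force: [1.7, 0.6, -1.4]
width: -0.1
grasp_force: 0.7
```

Emit:
{"method": "carry_out", "body": {"deltas": [{"tx": 0.57,"ty": 0,"tz": 0.1,"ax": 0,"ay": 0,"az": 0,"claw": -1},{"tx": 0.56,"ty": 0,"tz": 0.16,"ax": 0,"ay": 0,"az": 0,"claw": -1},{"tx": 0.54,"ty": 0,"tz": 0.21,"ax": 0,"ay": 0,"az": 0,"claw": -1},{"tx": 0.52,"ty": 0,"tz": 0.26,"ax": 0,"ay": 0,"az": 0,"claw": -1},{"tx": 0,"ty": 0,"tz": 0,"ax": 0,"ay": 0,"az": 0,"claw": -1}]}}

```text
t: 33.25
tcp_pos: [520.9, -227.4, 226.5]
eef_rot: [0.316, -3.126, 0.002]
force: [-0.2, 0.4, 0.7]
width: -0.0
grasp_force: 0.0
```

```bash
python3 - <<'E'
from cl import *
rows(.98,0,179,185,9)
s=eyes.capture("side");c2=eyes.capture("scene")
for cc in (s,c2):
    d=finder.spot_point("lid_bar",cc)[:2]
    print([(np.round(e["pixel"][::-1]).tolist(),round(e["confidence"],2)) for e in d],[ (t,project(bar(t),cc)[0].round().tolist()) for t in (.9,1.0,1.2,1.6)])
E
```

```text
at [ 520.9 -227.4  226.5] [-0.2  0.4  0.7] 33.25
0 0.98 [0.02, 0.03, 0.08]
1 0.87 [0.55, 0.0, 0.36]
2 0.76 [0.51, 0.0, 0.42]
3 0.65 [0.46, 0.0, 0.47]
4 0.54 [0.41, 0.0, 0.52]
5 0.44 [0.35, 0.0, 0.56]
6 0.33 [0.29, 0.0, 0.6]
7 0.22 [0.22, 0.0, 0.63]
8 0.11 [0.15, 0.0, 0.65]
9 0.0 [0.08, 0.0, 0.67]
[([420.0, 262.0], 0.58)] [(0.9, [414.0, 266.0]), (1.0, [420.0, 261.0]), (1.2, [432.0, 252.0]), (1.6, [453.0, 243.0])]
[([225.0, 119.0], 0.61)] [(0.9, [230.0, 119.0]), (1.0, [223.0, 120.0]), (1.2, [210.0, 123.0]), (1.6, [182.0, 138.0])]
```

Emit:
{"method": "carry_out", "body": {"deltas": [{"tx": 0.56,"ty": 0.02,"tz": 0.42,"ax": 0,"ay": 0,"az": 0,"claw": -1},{"tx": 0.51,"ty": 0,"tz": 0.42,"ax": 0,"ay": 0,"az": 0,"claw": -1},{"tx": 0.46,"ty": 0,"tz": 0.47,"ax": 0,"ay": 0,"az": 0,"claw": -1},{"tx": 0.41,"ty": 0,"tz": 0.52,"ax": 0,"ay": 0,"az": 0,"claw": -1},{"tx": 0.35,"ty": 0,"tz": 0.56,"ax": 0,"ay": 0,"az": 0,"claw": -1},{"tx": 0,"ty": 0,"tz": 0,"ax": 0,"ay": 0,"az": 0,"claw": -1}]}}

```text
t: 34.05
tcp_pos: [454.3, -239.9, 153.5]
eef_rot: [0.317, -3.124, 0.0]
force: [0.1, -0.5, 0.2]
width: -0.0
grasp_force: 0.0
```

Emit:
{"method": "carry_out", "body": {"deltas": [{"tx": 0.29,"ty": 0,"tz": 0.6,"ax": 0,"ay": 0,"az": 0,"claw": -1},{"tx": 0.22,"ty": 0,"tz": 0.63,"ax": 0,"ay": 0,"az": 0,"claw": -1},{"tx": 0,"ty": 0,"tz": 0,"ax": 0,"ay": 0,"az": 0,"claw": -1}]}}

```text
t: 34.35
tcp_pos: [440.1, -242.7, 116.9]
eef_rot: [0.318, -3.125, 0.001]
force: [0.0, -0.1, 0.7]
width: -0.1
grasp_force: 0.0
```

```bash
python3 - <<'E'
from cl import *
rows(.18,0,183,185,3)
s=eyes.capture("side")
for cc in (s,):
    d=finder.spot_point("lid_bar",cc)[:2]
    print([(np.round(e["pixel"][::-1]).tolist(),round(e["confidence"],2)) for e in d],[ (t,project(bar(t),cc)[0].round().tolist()) for t in (0,.1,.2,.3,.4)])
E
```

```text
at [ 440.1 -242.7  116.9] [ 0.  -0.1  0.7] 34.35
0 0.18 [0.09, -0.0, 0.21]
1 0.12 [0.09, 0.0, 0.36]
2 0.06 [0.07, 0.0, 0.36]
3 -0.0 [0.05, 0.0, 0.37]
[([382.0, 311.0], 0.82)] [(0, [376.0, 326.0]), (0.1, [378.0, 320.0]), (0.2, [381.0, 313.0]), (0.3, [384.0, 306.0]), (0.4, [388.0, 299.0])]
```

Emit:
{"method": "carry_out", "body": {"deltas": [{"tx": 0.09,"ty": 0,"tz": 0.4,"ax": 0,"ay": 0,"az": 0,"claw": -1},{"tx": 0.06,"ty": 0,"tz": 0.4,"ax": 0,"ay": 0,"az": 0,"claw": -1},{"tx": 0.05,"ty": 0,"tz": 0.3,"ax": 0,"ay": 0,"az": 0,"claw": -1},{"tx": 0,"ty": 0,"tz": 0,"ax": 0,"ay": 0,"az": 0,"claw": -1}]}}

```text
t: 34.85
tcp_pos: [434.6, -244.1, 84.5]
eef_rot: [-0.318, 3.124, -0.001]
force: [0.6, 0.7, 0.9]
width: -0.1
grasp_force: 0.0
```

Emit:
{"method": "carry_out", "body": {"deltas": [{"tx": 0,"ty": 0,"tz": 0.13,"ax": 0,"ay": 0,"az": 0,"claw": -1},{"tx": 0,"ty": 0,"tz": 0,"ax": 0,"ay": 0,"az": 0,"claw": -1}]}}

```text
t: 35.05
tcp_pos: [434.5, -244.2, 80.9]
eef_rot: [-0.318, 3.124, -0.002]
force: [-0.4, -0.5, -0.3]
width: 0.2
grasp_force: 0.0
```

Emit:
{"method": "carry_out", "body": {"deltas": [{"tx": 0,"ty": 0,"tz": 0.06,"ax": 0,"ay": 0,"az": 0,"claw": -1},{"tx": 0,"ty": 0,"tz": 0,"ax": 0,"ay": 0,"az": 0,"claw": -1}]}}

```text
t: 35.25
tcp_pos: [434.4, -244.2, 79.0]
eef_rot: [-0.318, 3.124, -0.002]
force: [0.7, -0.3, 0.8]
width: 0.0
grasp_force: 0.0
```

Emit:
{"method": "carry_out", "body": {"deltas": [{"tx": 0,"ty": 0,"tz": 0.05,"ax": 0,"ay": 0,"az": 0,"claw": -1},{"tx": 0,"ty": 0,"tz": 0,"ax": 0,"ay": 0,"az": 0,"claw": -1}]}}

```text
t: 35.45
tcp_pos: [434.4, -244.2, 77.9]
eef_rot: [-0.318, 3.124, -0.002]
force: [-1.3, 1.0, 12.7]
width: 0.4
grasp_force: 5.8
```

Emit:
{"method": "carry_out", "body": {"deltas": [{"tx": 0,"ty": 0,"tz": 0.04,"ax": 0,"ay": 0,"az": 0,"claw": -1},{"tx": 0,"ty": 0,"tz": 0,"ax": 0,"ay": 0,"az": 0,"claw": -1}]}}

```text
t: 35.65
tcp_pos: [434.4, -244.3, 77.5]
eef_rot: [-0.318, 3.123, -0.003]
force: [-5.1, 3.7, 34.2]
width: 0.1
grasp_force: 16.9
```

Emit:
{"method": "carry_out", "body": {"deltas": [{"tx": 0,"ty": 0,"tz": -0.1,"ax": 0,"ay": 0,"az": 0,"claw": -1},{"tx": 0,"ty": 0,"tz": -0.5,"ax": 0,"ay": 0,"az": 0,"claw": -1},{"tx": 0,"ty": 0,"tz": -0.9,"ax": 0,"ay": 0,"az": 0,"claw": -1},{"tx": 0,"ty": 0,"tz": -0.9,"ax": 0,"ay": 0,"az": 0,"claw": -1},{"tx": 0,"ty": 0,"tz": -0.9,"ax": 0,"ay": 0,"az": 0,"claw": -1},{"tx": 0,"ty": 0,"tz": 0,"ax": 0,"ay": 0,"az": 0,"claw": -1}]}}

```text
t: 36.25
tcp_pos: [435.0, -244.6, 177.9]
eef_rot: [-0.317, 3.121, -0.005]
force: [-0.4, -1.0, -1.1]
width: -0.2
grasp_force: 0.0
```

```bash
python3 - <<'E'
from cl import *
print(pose()[0],observe()["force"].round(1),observe()["t"])
for n in ("side","scene"):
    cc=eyes.capture(n);d=finder.spot_point("lid_bar",cc)[:2]
    print([(np.round(e["pixel"][::-1],1).tolist(),round(e["confidence"],2)) for e in d],[ (t,project(bar(t),cc)[0].round(1).tolist()) for t in (0,.05,.1)])
E
```

```text
[ 434.97045679 -244.57697933  177.91630447] [-0.4 -1.  -1.1] 36.25
[([377.6, 324.8], 0.72)] [(0, [376.0, 326.4]), (0.05, [377.0, 323.1]), (0.1, [378.2, 319.7])]
[([269.8, 141.6], 0.66)] [(0, [269.1, 142.3]), (0.05, [268.1, 140.0]), (0.1, [266.9, 137.8])]
```

```bash
python3 -c "
from station import job
print(job.finish_job())"
```

```text
the job is handed in; nothing more can be done
None
```

The job is handed in at about 36 s of the 72 s: the long tube lies flat and centred on the two V supports after its stop on the slant stand and the new grip across its middle, and the lid is pressed closed (firm stop at 34 N; its handle was within 2 pixels of the closed position in both cameras). I viewed 13 pictures, three over the limit of 10.

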